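Unload the washed flasks and hang up the wash baskets

ROBOT

A 6-joint arm with a two-finger parallel gripper is mounted at the origin on the work surface. World frame = base frame: x ahead of the robot, y to its left, z up, the work surface at z = 0. Lengths are in m, angles in rad, forces in N, time in s.
With the tool pointing down it reaches from about 0.35 to 0.725 m from the base axis. Payload 4.3 kg.
Tool frame: the origin (TCP) lies at the very end of the fingers, on their centre line; the grasp point (between the pads) lies 19 mm behind it; z points along the fingers, x is the direction in which the jaws open and shut, and the axes are right-handed (so a half turn about z gives the same grasp; the last joint's range is limited). The gripper opens to 85 mm and grips with 20 to 120 N. Pads are 22 mm wide; open, the fingers measure 114 mm over their backs; the gripper's body (76 mm by 85 mm) begins 54 mm behind the grasp point. The pads swing forward as they close: fully open they stand 13 mm farther back than shut.
Start: joints at [-1.235, 0.377, 0.081, 1.274, 0, 1.46], TCP at [0.248, -0.519, 0.231] pointing down, gripper open.
Joint ranges: [-2.72, 2.72], [-0.84, 1.66], [-1.02, 1.22], [-1.77, 2.12], [-1.37, 1.28], [-3.14, 3.14]. Speed limits (rad/s): [2.57, 2.57, 3.14, 3.14, 3.14, 3.14].

INTERFACE

Orientations are given as [roll, pitch, yaw] about the fixed x, y, z axes, in that order (R = Rz(yaw) Ry(pitch) Rx(roll)).
In Python, from cell import r gives the robot as it stands.
- The arm moves only by the tool arm_command, never from a script. Its argument "commands" is a list of rows, each a list of 7 numbers: the opening in per cent of the stroke, from 0 (shut) to 100 (fully open), then the shift along the tool's x, y, z in cm, then the turn, a rotation vector about the tool's x, y, z in rad. A call has 1 to 10 rows; each row is the pose to reach, as a shift and turn from the pose measured when the call began, along the tool's axes at that moment; what a row does not reach only later rows make up. A row lasts 1/8 s, in which the tool goes at most 62.5 mm and 10.7 degrees, less where a joint would pass 70% of its speed; a pose out of reach is approached as far as the arm can. A call with a gripper value outside its range is refused whole. The fingers move at their own pace and stop on an object; "force" is the grip in N (left out, the last holds). Time passes only in rows, so rows that repeat a pose let the fingers close. It gives the time, the measured TCP pose, the force and the opening at its end, in the units of the state.
- r.read_state(): the state, without advancing time (a new reading comes with each control period).
- r.camera(name): name is "scene" or "top" or "wrist"; returns a dict with "image" (420x560x3 uint8, red, green, blue), "vertical_fov" (degrees; the focal length in pixels is half the picture's height over the tangent of half this angle, whatever the lens; pixels are square), "cx", "cy" (the principal point, pixels), "k1" (the pictures are not rectified: a ray, as slopes to the right and down, at radius r is drawn at 1 + k1 r^2 times it, then the intrinsics apply), "T" (4x4, takes a point from camera to world coordinates). Camera axes: x right, y up, looking along -z (the intrinsics and any distortion apply to the point x, -y, -z); pixel columns grow to the right and rows downward; lengths in m; the calibration is good to about 2 mm. A picture is of the moment at which its call begins. There is no depth.
- r.job_done(): hands the job in, once; it reports no verdict.
The state is a dict: "time": time; "joint_positions": joint angles; "qvel": joint speeds; "tau": joint torques, N m; "position": TCP position; "tool_rot": TCP orientation; "ft_force": force on the tool from outside, world axes, zero at the start; "torque": the same for the moment, N m; "grip_width": finger opening in m.
Only numpy, scipy, OpenCV 4.12 (cv2) and the standard library are available. Lean on these libraries where they do the work, as an engineer would, in place of code of your own. Each camera call takes 0.05 s, during which the arm holds its last target.

TASK

The round-bottom flasks have come out of the ultrasonic bath in their light wire baskets. Draw each flask straight up out of its basket without tipping or lifting the basket, and set it down gently in a cork ring of its own, neck up and fully seated, never on the bare bench. Hang all three baskets, an empty one too, by their bails on the hooks of the draining stand, one to a hook with the bail side next to the rails, and leave the other bottles and the tube rack where they are.

Things in the scene. Friction and masses are not known exactly. Their poses are not given: they have to be found in the camera images.
- flask1: Round-bottom clear glass flask with a frosted neck band, 122 mm tall, about 80 g; absent in some runs. Bulb a 66 mm ball; straight neck 28 mm across from 28 mm above the origin to the mouth at 89 mm (33 mm lip on the top 4 mm). Cannot stand on the bench. Starts neck up, loose, in basket1, its bulb centre on the basket axis 38 mm above the basket's underside. Origin: bulb centre; z up the neck.
- flask2: Round-bottom clear glass flask with a frosted neck band, 122 mm tall, about 80 g; absent in some runs. Bulb a 66 mm ball; straight neck 28 mm across from 28 mm above the origin to the mouth at 89 mm (33 mm lip on the top 4 mm). Cannot stand on the bench. Starts neck up, loose, in basket2, its bulb centre on the basket axis 38 mm above the basket's underside. Origin: bulb centre; z up the neck.
- flask3: Round-bottom clear glass flask with a frosted neck band, 122 mm tall, about 80 g; absent in some runs. Bulb a 66 mm ball; straight neck 28 mm across from 28 mm above the origin to the mouth at 89 mm (33 mm lip on the top 4 mm). Cannot stand on the bench. Starts neck up, loose, in basket3, its bulb centre on the basket axis 38 mm above the basket's underside. Origin: bulb centre; z up the neck.
- basket1: Light round basket of steel wire, 110 g, free on the bench: 80 mm across (hidden corners to 87), 74 mm inside, wall 62 mm high, sloping floor wires that cradle a flask's bulb with 4 mm of play at the wall. A rigid bail rises on its +x side to 168 mm. Origin: centre of the underside, z up. Balance point on the axis, about 30 mm up.
- basket1_bar (a point): Middle of the bail's round cross-bar (6 mm thick, along the basket's y), 44 mm along +x and 165 mm up from the basket's origin. Below each end a flat upright strip (10 mm along x, 3 mm thick); the two measure 37 mm over their outsides, 31 mm inside. The bail can be gripped from above on the outsides of the strips, under the bar.
- basket2: Light round basket of steel wire, 110 g, free on the bench: 80 mm across (hidden corners to 87), 74 mm inside, wall 62 mm high, sloping floor wires that cradle a flask's bulb with 4 mm of play at the wall. A rigid bail rises on its +x side to 168 mm. Origin: centre of the underside, z up. Balance point on the axis, about 30 mm up.
- basket2_bar (a point): Middle of the bail's round cross-bar (6 mm thick, along the basket's y), 44 mm along +x and 165 mm up from the basket's origin. Below each end a flat upright strip (10 mm along x, 3 mm thick); the two measure 37 mm over their outsides, 31 mm inside. The bail can be gripped from above on the outsides of the strips, under the bar.
- basket3: Light round basket of steel wire, 110 g, free on the bench: 80 mm across (hidden corners to 87), 74 mm inside, wall 62 mm high, sloping floor wires that cradle a flask's bulb with 4 mm of play at the wall. A rigid bail rises on its +x side to 168 mm. Origin: centre of the underside, z up. Balance point on the axis, about 30 mm up.
- basket3_bar (a point): Middle of the bail's round cross-bar (6 mm thick, along the basket's y), 44 mm along +x and 165 mm up from the basket's origin. Below each end a flat upright strip (10 mm along x, 3 mm thick); the two measure 37 mm over their outsides, 31 mm inside. The bail can be gripped from above on the outsides of the strips, under the bar.
- ring1: Loose cork support ring, 92 mm across, 28 mm high, 90 g; its hole widens as a cone from 40 mm near the bottom to 68 mm at the top. Origin: centre of the underside; z up.
- ring1_seat (a point): Where a flask's bulb centre lies when the flask sits home in the ring: on the ring's axis, 35 mm above the underside.
- ring2: Loose cork support ring, 92 mm across, 28 mm high, 90 g; its hole widens as a cone from 40 mm near the bottom to 68 mm at the top. Origin: centre of the underside; z up.
- ring2_seat (a point): Where a flask's bulb centre lies when the flask sits home in the ring: on the ring's axis, 35 mm above the underside.
- ring3: Loose cork support ring, 92 mm across, 28 mm high, 90 g; its hole widens as a cone from 40 mm near the bottom to 68 mm at the top. Origin: centre of the underside; z up.
- ring3_seat (a point): Where a flask's bulb centre lies when the flask sits home in the ring: on the ring's axis, 35 mm above the underside.
- stand: Fixed steel draining stand: drip tray 170 x 330 x 14 mm, two posts, top rail along y 215 mm up and 50 mm behind the hooks' low points (+x), rest rail 85 mm up, its front 30 mm behind them. Three hooks point to -x, 110 mm apart. Origin: on the bench below the middle hook; x from hook tips to rails. A hung basket's +x points along the stand's +x, leaning about 0.2 rad, its bail's foot on the rest rail.
- hook1 (a point): Where the middle of a hung cross-bar lies, 210 mm up, in the low point of the hook at the stand's +y end. The hook is a round bar 8 mm thick that slopes down from the top rail and turns up to an open tip 20 mm further out (-x of the stand), tip 228 mm above the bench.
- hook2 (a point): Where the middle of a hung cross-bar lies, 210 mm up, in the low point of the hook at the stand's middle. The hook is a round bar 8 mm thick that slopes down from the top rail and turns up to an open tip 20 mm further out (-x of the stand), tip 228 mm above the bench.
- hook3 (a point): Where the middle of a hung cross-bar lies, 210 mm up, in the low point of the hook at the stand's -y end. The hook is a round bar 8 mm thick that slopes down from the top rail and turns up to an open tip 20 mm further out (-x of the stand), tip 228 mm above the bench.
- wash_bottle: White plastic wash bottle with a blue spout, 68 mm across, 205 mm tall, loose, a bystander: leave it where it stands. Origin: centre of the underside.
- reagent_bottle: Amber glass reagent jar, 72 mm across, 130 mm tall, loose, a bystander: leave it where it stands. Origin: centre of the underside.
- tube_rack: White rack of capped sample tubes, 70 x 200 x 94 mm, loose, a bystander: leave it where it stands. Origin: centre of the underside.
Things that resemble listed ones, but are neither listed nor needed, are in the scene too. What is shaped like the flask2 but red is not meant.

How it is judged:
By the outcome, as a careful person would: the job done as asked, in the order asked, and still so for the second after the job is handed in, with the robot touching nothing.
Of flask1, flask2, flask3 only 2 to 3 are there at a start; the rules pass over those that are not, and their reading is None.
At some moment in a run one of ring1, ring2, ring3 may be knocked a few centimetres aside while the robot is not near it.
It also fails if it takes over 210 s, if anything falls off the work surface, if the arm or the gripper's body presses on something with over 40 N, if the wrist force passes 120 N, or if a joint passes its speed limit or range.

## Working session

There is one attempt and no reset: what is moved stays moved. The work goes in short steps, Python scripts to look and compute and a tool call to move; the robot and the scene stay as the last step left them, time stands still between calls to the robot, and variables do not carry over. Pictures are saved under pics/ and viewed, and the job is handed in when it is done.

Besides the shell and the picture viewer there is one more tool, called by a JSON object that holds its "name" and its "arguments", one argument or row to a line. arm_command: Moves the arm, as the interface text tells. Its arguments: {"type":"object","properties":{"commands":{"type":"array","items":{"type":"array","items":{"type":"number"}}},"force":{"type":"number"}},"required":["commands"]}

```bash
ls; mkdir -p pics
cat > h.py <<'E'
import numpy as np, cv2
from cell import r
def shot(name,fn=None):
    c=r.camera(name)
    if fn: cv2.imwrite('pics/'+fn,c['image'][:,:,::-1])
    return c
def f(c): return c['image'].shape[0]/2/np.tan(np.radians(c['vertical_fov'])/2)
def ray(c,u,v):
    ff=f(c); x=(u-c['cx'])/ff; y=(v-c['cy'])/ff
    rd=np.hypot(x,y); rr=rd
    for _ in range(50): rr=rd/(1+c['k1']*rr*rr)
    s=rr/rd if rd>0 else 1
    d=np.array([x*s,-y*s,-1.]); T=np.array(c['T'])
    return T[:3,3],T[:3,:3]@d
def onz(c,u,v,z):
    o,d=ray(c,u,v); return o+d*(z-o[2])/d[2]
def proj(c,p):
    T=np.array(c['T']); q=T[:3,:3].T@(np.array(p)-T[:3,3]); x,y=q[0]/-q[2],-q[1]/-q[2]
    k=1+c['k1']*(x*x+y*y); return c['cx']+f(c)*x*k, c['cy']+f(c)*y*k
def tri(c1,p1,c2,p2):
    o1,d1=ray(c1,*p1);o2,d2=ray(c2,*p2)
    A=np.stack([d1,-d2],1); t=np.linalg.lstsq(A,o2-o1,rcond=None)[0]
    a=o1+t[0]*d1;b=o2+t[1]*d2
    return (a+b)/2,np.linalg.norm(a-b)
E
python3 - <<'E'
from h import *
import pickle
cs={}
for n in ['scene','top','wrist']:
    cs[n]=shot(n,n+'0.png'); c=cs[n]
    print(n,c['vertical_fov'],c['cx'],c['cy'],c['k1'],np.round(c['T'],3).tolist())
pickle.dump(cs,open('c0.pkl','wb'))
s=r.read_state();print(s)
E
```

```text
pics
scene 47.11957655588485 279.71036154907233 209.88161393861475 -0.14632407110130555 [[-0.427, -0.615, 0.662, 1.426], [0.904, -0.281, 0.323, 0.41], [-0.013, 0.737, 0.676, 1.119], [0.0, 0.0, 0.0, 1.0]]
top 46.29513631821464 279.06201165019695 205.26280887235106 -0.15132870071567522 [[0.016, 0.988, -0.153, 0.291], [-1.0, 0.017, 0.005, -0.028], [0.008, 0.153, 0.988, 1.497], [0.0, 0.0, 0.0, 1.0]]
wrist 65.5915733546386 279.40922217289534 211.13199998325652 -0.0020674851072402874 [[0.431, 0.867, 0.25, 0.31], [-0.902, 0.415, 0.118, -0.488], [-0.002, -0.276, 0.961, 0.373], [0.0, 0.0, 0.0, 1.0]]
{'time': 0.15, 'joint_positions': array([-1.23529268e+00,  3.77921693e-01,  7.99722562e-02,  1.27438583e+00,
        1.17196087e-05,  1.46049293e+00]), 'qvel': array([-4.64035692e-04, -4.62158926e-03,  3.74411932e-03,  5.71255416e-04,
        1.91858161e-03, -7.34502336e-05]), 'tau': array([ 5.94142311e-04, -4.64034426e+01,  2.70170492e+01,  1.38404552e-02,
       -1.39085419e-04,  8.75534568e-06]), 'position': array([ 0.24778122, -0.51834516,  0.2305757 ]), 'tool_rot': array([-3.14141160e+00,  1.52829241e-03, -1.12498915e+00]), 'ft_force': array([-1.00043515,  0.18354108,  0.60546279]), 'torque': array([ 0.02744501, -0.0056614 ,  0.0268852 ]), 'grip_width': 0.08553503775522103}
```

View pics/scene0.png

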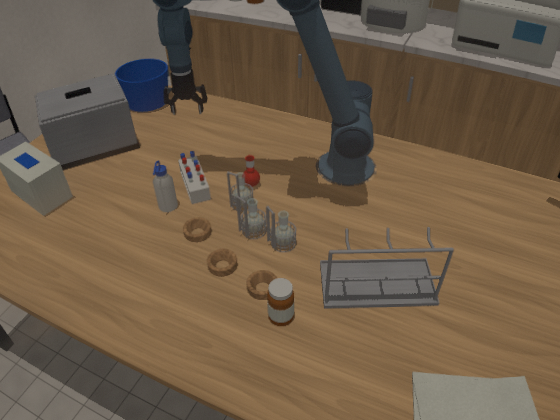

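View pics/top0.png

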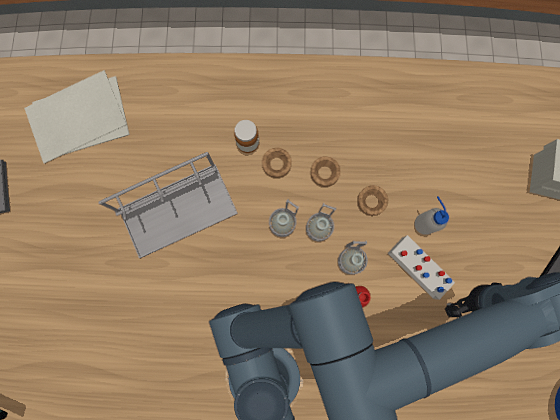

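View pics/wrist0.png

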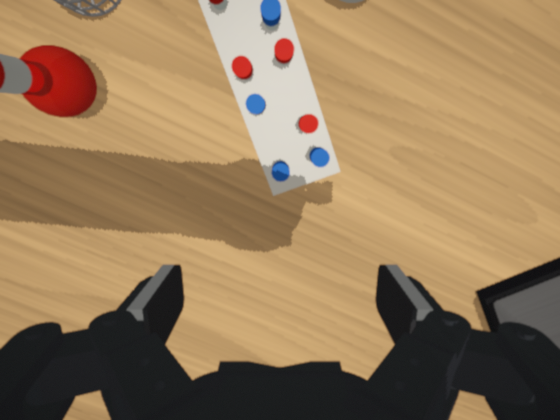

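Run:
```python
import cv2
a=cv2.imread('pics/top0.png')[130:290,210:410]; cv2.imwrite('pics/topz.png',cv2.resize(a,None,fx=4,fy=3.75,interpolation=cv2.INTER_CUBIC)) if 0 else cv2.imwrite('pics/topz.png',cv2.resize(a,(750,600),interpolation=cv2.INTER_CUBIC))
a=cv2.imread('pics/scene0.png')[150:270,170:330]; cv2.imwrite('pics/scz.png',cv2.resize(a,(800,600),interpolation=cv2.INTER_CUBIC))
a=cv2.imread('pics/top0.png')[140:260,90:250]; cv2.imwrite('pics/topst.png',cv2.resize(a,(800,600),interpolation=cv2.INTER_CUBIC))
```

```text
(no output)
```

View pics/topz.png

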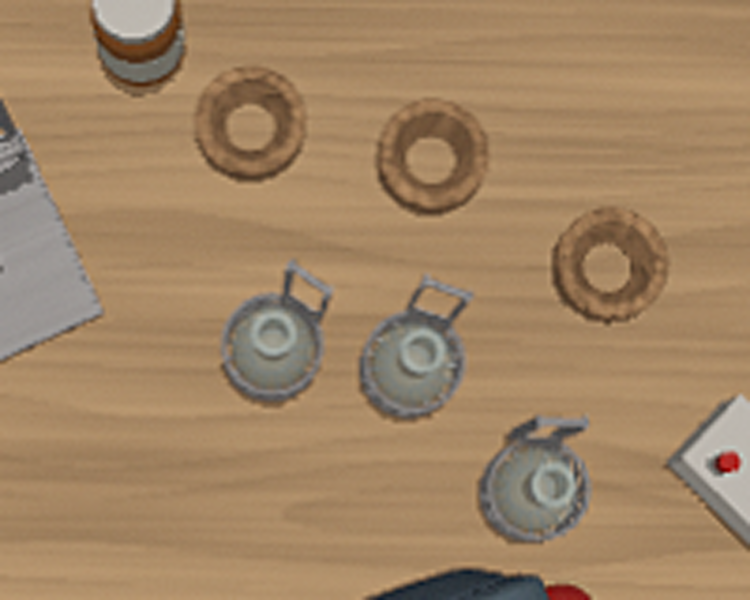

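View pics/scz.png

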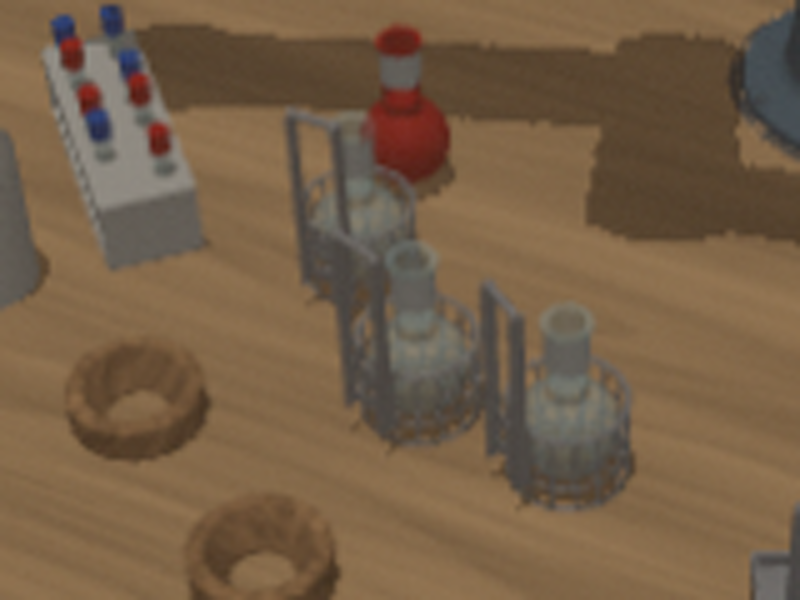

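View pics/topst.png

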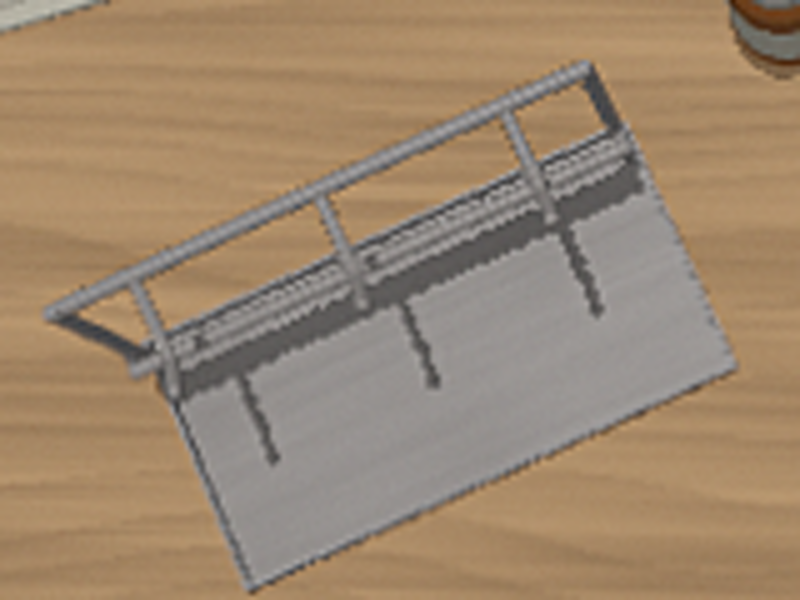

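Run:
```python
from h import *
import pickle
cs=pickle.load(open('c0.pkl','rb'));t=cs['top'];s=cs['scene']
T=lambda x,y:(210+x/3.75,130+y/3.75)
S=lambda x,y:(170+x/5,150+y/5)
Q=lambda x,y:(90+x/5,140+y/5)
for n,a,b in [('A',T(273,331),S(568,317)),('B',T(421,352),S(412,255)),('C',T(552,484),S(355,128)),
 ('A1',T(290,264),S(487,285)),('A2',T(330,293),S(520,322)),('B1',T(428,281),S(337,235)),('B2',T(468,297),S(380,260)),('C1',T(538,421),S(290,113)),('C2',T(587,424),S(337,128))]:
    p,e=tri(t,a,s,b); print(n,p.round(4),round(e,4), 'plane',onz(t,*a,.127 if len(n)==1 else .165).round(4))
for n,a in [('r A',T(250,119)),('r B',T(433,152)),('r C',T(610,261))]: print(n,onz(t,*a,.028).round(4))
for n,a,z in [('railL',Q(47,314),.215),('railR',Q(587,66),.215),('trayFL',Q(250,588),.014),('trayFR',Q(736,367),.014),('hk tip1',Q(176,397),.228),('tip2',Q(363,307),.228),('tip3',Q(550,219),.228)]: print(n,onz(t,*a,z).round(4))
for n,a,z in [('wash',(437,218),.15),('reag',(246,130),.13),('rack',(404,250),.06)]: print(n,onz(t,*a,z).round(4))
# ring by mask
im=t['image'][:,:,::-1];
```

```text
A [ 0.4655 -0.0456  0.1295] 0.0021 plane [ 0.4663 -0.0466  0.127 ]
B [ 0.4522 -0.1578  0.1275] 0.0001 plane [ 0.4522 -0.1578  0.127 ]
C [ 0.354  -0.2546  0.1259] 0.0039 plane [ 0.3547 -0.2562  0.127 ]
A1 [ 0.5112 -0.0651  0.185 ] 0.0169 plane [ 0.5111 -0.0578  0.165 ]
A2 [ 0.49   -0.0777  0.1353] 0.0236 plane [ 0.4901 -0.0873  0.165 ]
B1 [ 0.5026 -0.1673  0.179 ] 0.0208 plane [ 0.5002 -0.1592  0.165 ]
B2 [ 0.4858 -0.1774  0.1461] 0.0289 plane [ 0.4889 -0.1886  0.165 ]
C1 [ 0.4044 -0.2519  0.1729] 0.0291 plane [ 0.3986 -0.2398  0.165 ]
C2 [ 0.391  -0.2621  0.1535] 0.0336 plane [ 0.3968 -0.2758  0.165 ]
r A [ 0.6535 -0.0265  0.028 ]
r B [ 0.6287 -0.1766  0.028 ]
r C [ 0.5408 -0.3214  0.028 ]
railL [0.4878 0.4486 0.215 ]
railR [0.6281 0.1604 0.215 ]
trayFL [0.3523 0.3842 0.014 ]
trayFR [0.4933 0.0911 0.014 ]
hk tip1 [0.4427 0.37   0.228 ]
tip2 [0.4924 0.272  0.228 ]
tip3 [0.5411 0.1746 0.228 ]
wash [ 0.4709 -0.4806  0.15  ]
reag [0.7214 0.0638 0.13  ]
rack [ 0.3859 -0.4074  0.06  ]
```

```bash
cat >> h.py <<'E'
from scipy.spatial.transform import Rotation as Ro
def plan(pos,yaw,tilt=0.0):
    """shift cm + rotvec in current tool frame to reach TCP pos, yaw; tilt about tool x"""
    s=r.read_state(); R0=Ro.from_euler('xyz',s['tool_rot']); R1=Ro.from_euler('xyz',[np.pi,0,yaw])*Ro.from_euler('x',tilt)
    d=R0.inv().apply(np.array(pos)-s['position'])*100; w=(R0.inv()*R1).as_rotvec()
    print('t',round(s['time'],2),'at',s['position'].round(4),'rot',s['tool_rot'].round(3),'grip',round(s['grip_width'],4),'F',s['ft_force'].round(2))
    print('shift cm',d.round(2),'turn',w.round(3))
def ydir(yaw): return np.array([np.sin(yaw),-np.cos(yaw)])
E
python3 - <<'E'
from h import *
y=1.515; c=np.array([.3543,-.2554])-0.006*ydir(y)
print(c); plan([*c,.23],y)
E
```

```text
[ 0.34830934 -0.2550654 ]
t 0.15 at [ 0.2478 -0.5183  0.2306] rot [-3.141e+00  2.000e-03 -1.125e+00] grip 0.0855 F [-1.    0.18  0.61]
shift cm [-19.42 -20.42   0.09] turn [-2.00e-03  0.00e+00 -2.64e+00]
```

{"name": "arm_command", "arguments": {
  "commands": [
    [55, -19.4, -20.4, 0, 0, 0, -1.5],
    [55, -19.4, -20.4, 0, 0, 0, -1.5],
    [55, -19.4, -20.4, 0, 0, 0, -1.5],
    [55, -19.4, -20.4, 0, 0, 0, -1.5],
    [55, -19.4, -20.4, 0, 0, 0, -1.5],
    [55, -19.4, -20.4, 0, 0, 0, -1.5],
    [55, -19.4, -20.4, 0, 0, 0, -1.5],
    [55, -19.4, -20.4, 0, 0, 0, -1.5],
    [55, -19.4, -20.4, 0, 0, 0, -1.7],
    [55, -19.4, -20.4, 0, 0, 0, -1.8]
  ],
  "force": 25
}}

```text
time: 1.4
position: [0.348, -0.2551, 0.2307]
tool_rot: [-3.14, -0.0, 0.679]
ft_force: [-0.4, -0.5, 0.5]
grip_width: 0.0472
```

Run:
```python
from h import *
y=1.515; c=np.array([.3543,-.2554])-0.006*ydir(y)
print(c); plan([*c,.23],y); print(r.read_state()['joint_positions'].round(2))
```

```text
[ 0.34830934 -0.2550654 ]
t 1.4 at [ 0.348  -0.2551  0.2307] rot [-3.14  -0.     0.679] grip 0.0472 F [-0.36 -0.52  0.48]
shift cm [0.03 0.02 0.07] turn [-0.002 -0.001 -0.836]
[-0.78  0.09 -0.29  1.19  0.    0.11]
```

{"name": "arm_command", "arguments": {
  "commands": [
    [55, 0, 0, 0, 0, 0, -0.84],
    [55, 0, 0, 0, 0, 0, -0.84],
    [55, 0, 0, 0, 0, 0, -0.84],
    [55, 0, 0, 0, 0, 0, -0.84],
    [55, 0, 0, 0, 0, 0, -0.84],
    [55, 0, 0, 0, 0, 0, -0.84]
  ]
}}

```text
time: 2.15
position: [0.3478, -0.2549, 0.2304]
tool_rot: [-3.14, -0.002, 1.518]
ft_force: [0.4, -0.4, -0.1]
grip_width: 0.0469
```

Run:
```python
from h import *
c=shot('wrist','w1.png'); t=shot('top','t1.png')
y=1.515; p=np.array([.3543,-.2554]); plan([*(p-.006*ydir(y)),.078],y)
for q in ([*p,.127],[*(p+.044*ydir(y)),.165]): print(proj(c,q))
```

```text
t 2.25 at [ 0.3478 -0.255   0.2305] rot [-3.140e+00 -2.000e-03  1.518e+00] grip 0.0466 F [-0.19 -0.52  0.37]
shift cm [-0.04  0.07 15.25] turn [-0.001 -0.002  0.003]
(np.float64(278.51628225257105), np.float64(219.5107836233106))
(np.float64(278.34476868218553), np.float64(294.114682805772))
```

View pics/w1.png

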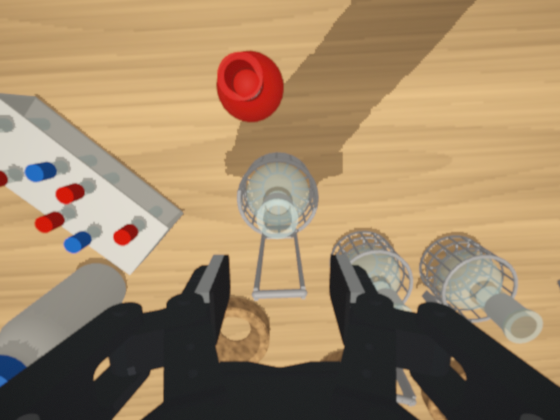

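View pics/t1.png

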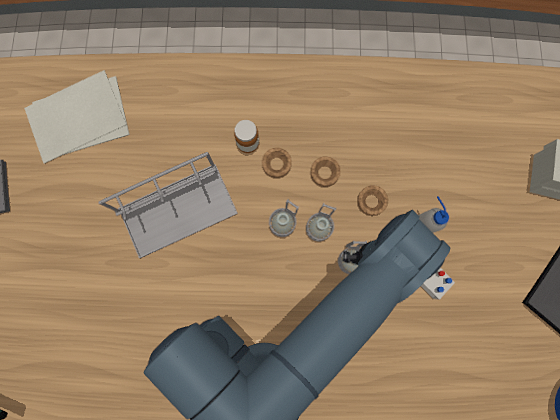

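{"name": "arm_command", "arguments": {
  "commands": [
    [55, 0, 0.1, 5, 0, 0, 0],
    [55, 0, 0.1, 8, 0, 0, 0],
    [55, 0, 0.1, 11, 0, 0, 0],
    [55, 0, 0.1, 13, 0, 0, 0],
    [55, 0, 0.1, 14.5, 0, 0, 0],
    [55, 0, 0.1, 15.2, 0, 0, 0],
    [55, 0, 0.1, 15.2, 0, 0, 0]
  ]
}}

```text
time: 3.12
position: [0.3485, -0.2545, 0.0783]
tool_rot: [-3.14, -0.003, 1.517]
ft_force: [-0.5, -0.6, 0.2]
grip_width: 0.0469
```

Run:
```python
from h import *
c=shot('wrist','w2.png'); 
y=1.515; p=np.array([.3543,-.2554]); plan([*(p-.006*ydir(y)),.078],y)
```

```text
t 3.17 at [ 0.3488 -0.2548  0.0788] rot [-3.140e+00 -2.000e-03  1.517e+00] grip 0.0465 F [-0.2  -0.05 -0.04]
shift cm [-0.03 -0.05  0.08] turn [-0.001 -0.002  0.002]
```

View pics/w2.png

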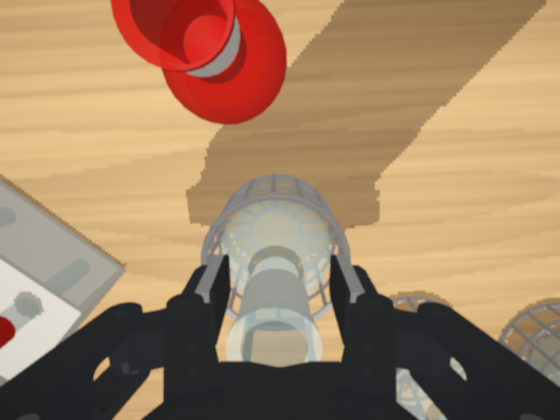

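{"name": "arm_command", "arguments": {
  "commands": [
    [0, 0, 0, 0, 0, 0, 0],
    [0, 0, 0, 0, 0, 0, 0],
    [0, 0, 0, 0, 0, 0, 0],
    [0, 0, 0, 0, 0, 0, 0],
    [0, 0, 0, -0.4, 0, 0, 0],
    [0, 0, 0, -1, 0, 0, 0],
    [0, 0, 0, -2, 0, 0, 0],
    [0, 0, 0, -2, 0, 0, 0]
  ],
  "force": 25
}}

```text
time: 4.18
position: [0.3494, -0.2554, 0.0998]
tool_rot: [3.141, -0.001, 1.517]
ft_force: [-0.3, -0.4, -0.2]
grip_width: 0.0273
```

Run:
```python
from h import *
c=shot('wrist','w3.png'); t=shot('scene','s3.png')
y=1.515; p=np.array([.3543,-.2554]); plan([*(p-.006*ydir(y)),.27],y)
```

```text
t 4.28 at [ 0.349 -0.255  0.099] rot [-3.141e+00 -2.000e-03  1.517e+00] grip 0.0275 F [ 1.09  0.16 -1.1 ]
shift cm [  0.02  -0.08 -17.1 ] turn [-0.001 -0.002  0.002]
```

View pics/w3.png

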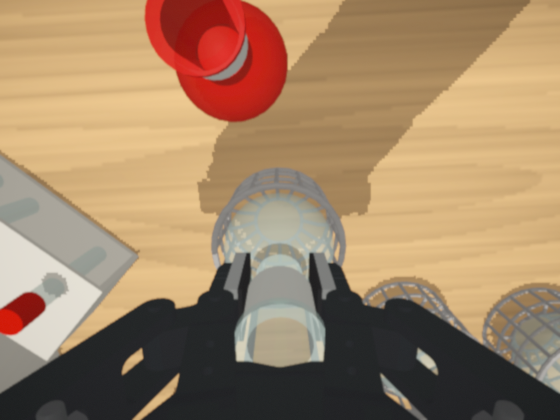

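View pics/s3.png

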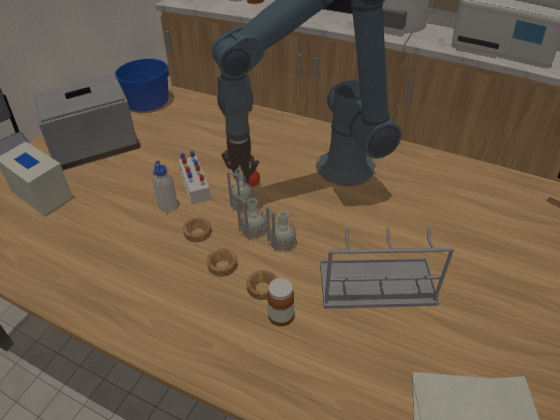

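{"name": "arm_command", "arguments": {
  "commands": [
    [0, 0, 0, -2, 0, 0, 0],
    [0, 0, 0, -4, 0, 0, 0],
    [0, 0, 0, -7, 0, 0, 0],
    [0, 0, 0, -10, 0, 0, 0],
    [0, 0, 0, -14, 0, 0, 0],
    [0, 0, 0, -18, 0, 0, 0],
    [0, 0, 0, -18, 0, 0, 0]
  ]
}}

```text
time: 5.15
position: [0.3505, -0.2567, 0.2818]
tool_rot: [3.138, 0.002, 1.517]
ft_force: [0.4, -1.1, -1.9]
grip_width: 0.0275
```

Run:
```python
from h import *
c=shot('wrist','w4.png'); s=shot('scene','s4.png'); t=shot('top','t4.png')
y=1.515; p=np.array([.5408,-.3214]); plan([*(p-.006*ydir(y)),.28],y)
```

```text
t 5.3 at [ 0.3487 -0.2549  0.2779] rot [-3.139e+00 -3.000e-03  1.517e+00] grip 0.0271 F [-0.07 -0.46 -0.92]
shift cm [-5.61 18.94 -0.27] turn [-0.002 -0.003  0.002]
```

View pics/s4.png

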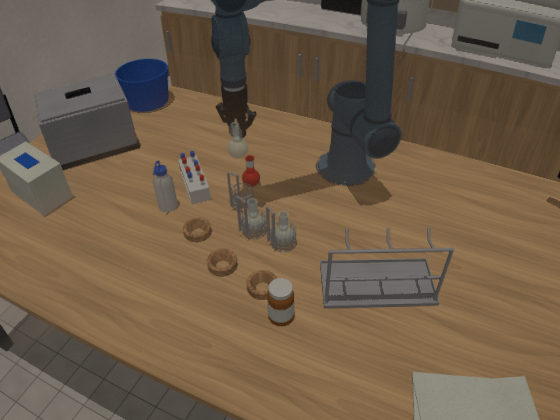

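View pics/t4.png

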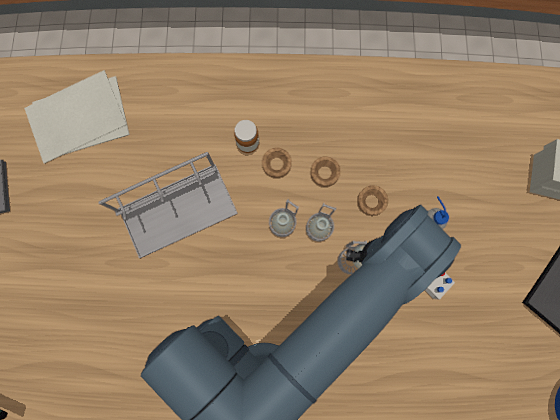

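View pics/w4.png

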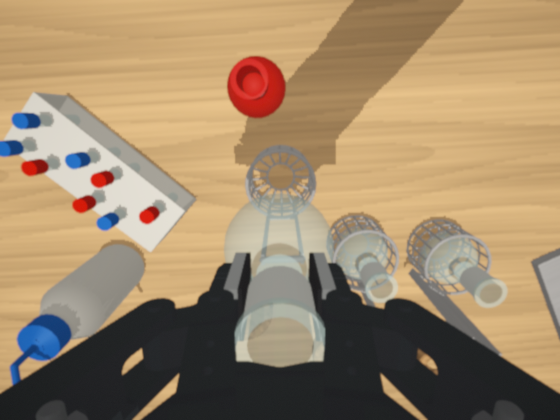

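```bash
cat >> h.py <<'E'
def rings(t):
    hsv=cv2.cvtColor(t['image'],cv2.COLOR_RGB2HSV); 
    out=[]
    m=((hsv[...,2]<158)&(hsv[...,1]>95)&(hsv[...,0]<22)).astype(np.uint8)
    m=cv2.morphologyEx(m,cv2.MORPH_OPEN,np.ones((2,2)))
    for k in cv2.findContours(m,cv2.RETR_EXTERNAL,cv2.CHAIN_APPROX_NONE)[0]:
        x,y,w,h=cv2.boundingRect(k)
        if 24<w<40 and 24<h<40:
            (u,v),rad=cv2.minEnclosingCircle(k); out.append((onz(t,x+w/2-.5,y+h/2-.5,.018).round(4),x,y,w,h))
    return out
E
python3 - <<'E'
from h import *
import pickle
cs=pickle.load(open('c0.pkl','rb'));t=cs['top']
for o in rings(t): print(*o)
print(t['image'][160:163,264:292].tolist()[0])
E
```

```text
[ 0.5367 -0.3306  0.018 ] 358 186 35 32
[ 0.6232 -0.1793  0.018 ] 311 158 31 31
[ 0.6504 -0.0291  0.018 ] 263 148 30 32
[[152, 115, 81], [145, 110, 77], [121, 92, 62], [118, 90, 63], [111, 81, 56], [113, 86, 59], [126, 95, 67], [152, 120, 87], [170, 139, 102], [165, 134, 99], [162, 132, 96], [164, 132, 98], [163, 132, 96], [163, 131, 95], [164, 133, 96], [167, 137, 100], [168, 136, 101], [164, 134, 98], [140, 108, 79], [118, 88, 61], [115, 86, 58], [113, 84, 58], [102, 75, 51], [117, 88, 59], [158, 123, 87], [176, 136, 97], [157, 119, 83], [155, 123, 90]]
```

Run:
```python
from h import *
import pickle
t=pickle.load(open('c0.pkl','rb'))['top']
T=lambda x,y:(210+x/3.75,130+y/3.75)
for a in [(251,128),(432,162),(606,270)]: print(onz(t,*T(*a),.004).round(4))
a=t['image'][140:225,250:400,::-1]; cv2.imwrite('pics/rz.png',cv2.resize(a,(750,425),interpolation=cv2.INTER_NEAREST))
```

```text
[ 0.6518 -0.0274  0.004 ]
[ 0.6256 -0.1782  0.004 ]
[ 0.5373 -0.3228  0.004 ]
```

View pics/rz.png

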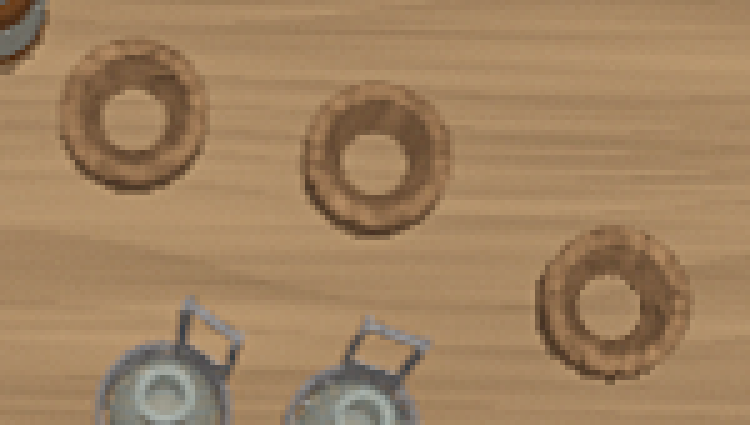

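Run:
```python
from h import *
y=1.515; p=np.array([.539,-.322]); plan([*(p-.0053*ydir(y)),.28],y)
```

```text
t 5.3 at [ 0.3487 -0.2549  0.2779] rot [-3.139e+00 -3.000e-03  1.517e+00] grip 0.0271 F [-0.07 -0.46 -0.92]
shift cm [-5.68 18.83 -0.27] turn [-0.002 -0.003  0.002]
```

{"name": "arm_command", "arguments": {
  "commands": [
    [0, -0.6, 2, -0.3, 0, 0, 0],
    [0, -1.8, 6, -0.3, 0, 0, 0],
    [0, -3.2, 10.5, -0.3, 0, 0, 0],
    [0, -4.6, 15, -0.3, 0, 0, 0],
    [0, -5.4, 18, -0.3, 0, 0, 0],
    [0, -5.7, 18.8, 0, 0, 0, 0],
    [0, -5.7, 18.8, 3, 0, 0, 0],
    [0, -5.7, 18.8, 7, 0, 0, 0],
    [0, -5.7, 18.8, 11, 0, 0, 0],
    [0, -5.7, 18.8, 13, 0, 0, 0]
  ]
}}

```text
time: 6.55
position: [0.5301, -0.3197, 0.1436]
tool_rot: [-3.134, -0.006, 1.517]
ft_force: [-0.4, 0.6, -0.5]
grip_width: 0.027
```

Run:
```python
from h import *
w=shot('wrist','w5.png'); s=shot('scene','s5.png'); t=shot('top','t5.png')
cv2.imwrite('pics/s5z.png',cv2.resize(s['image'][150:300,130:330,::-1],(800,600)))
y=1.515; p=np.array([.539,-.322]); plan([*(p-.0053*ydir(y)),.0755],y)
```

```text
t 6.7 at [ 0.5309 -0.3202  0.1455] rot [-3.135 -0.005  1.517] grip 0.0277 F [ 0.35  0.26 -0.68]
shift cm [-0.17  0.34  7.  ] turn [-0.006 -0.005  0.002]
```

View pics/s5z.png

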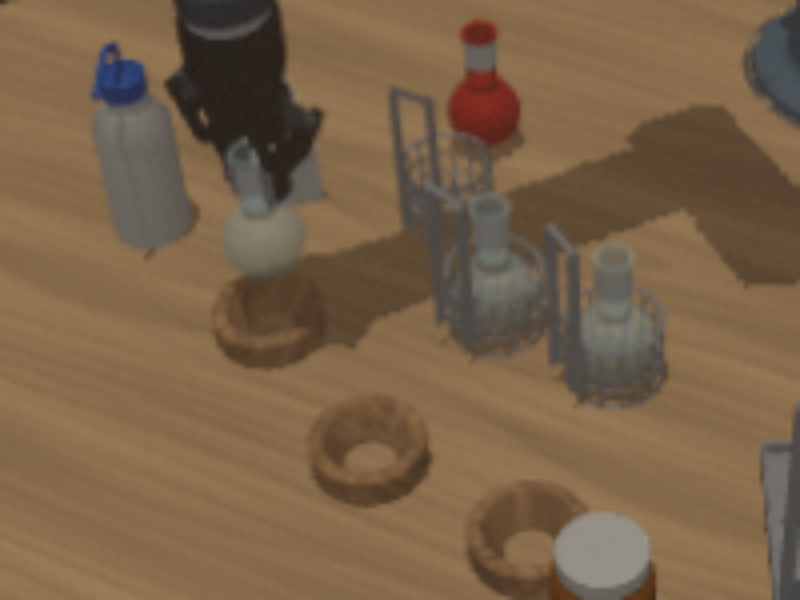

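View pics/w5.png

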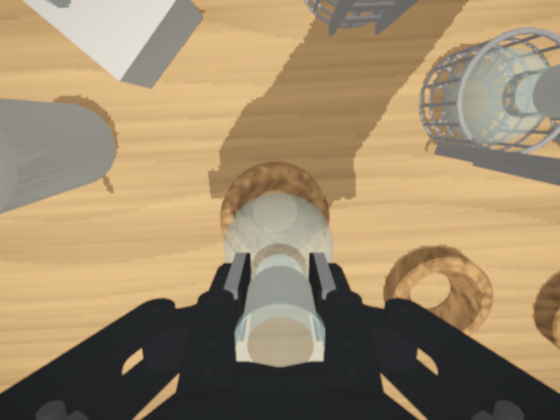

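Run:
```python
from h import *
s=r.camera('scene')
for u,v,z in [(190.6,187,.194),(195.7,209.5,.105)]: print(onz(s,u,v,z).round(4))
p=r.read_state()['position'];q=p+[.0053,0,-.0405]
print(p,proj(s,q),proj(s,q+[0,0,.089]))
w=r.camera('wrist'); print(proj(w,q),proj(w,q+[0,0,.089]), proj(w,[.539,-.322,.028]),proj(w,[.493,-.322,.028]))
a=s['image'][170:230,160:240,::-1]; cv2.imwrite('pics/s6z.png',cv2.resize(a,(800,600),interpolation=cv2.INTER_CUBIC))
```

```text
[ 0.5384 -0.3203  0.194 ]
[ 0.5398 -0.3147  0.105 ]
[ 0.53205261 -0.32096232  0.14703803] (np.float64(194.38493912440185), np.float64(208.10500432116794)) (np.float64(190.53811827140078), np.float64(186.35844023211945))
(np.float64(279.11552147319554), np.float64(249.04789451216968)) (np.float64(279.8935089444552), np.float64(349.581921179382)) (np.float64(277.7033952720104), np.float64(214.74811759922116)) (np.float64(274.54417470543825), np.float64(159.6055347258993))
```

View pics/s6z.png

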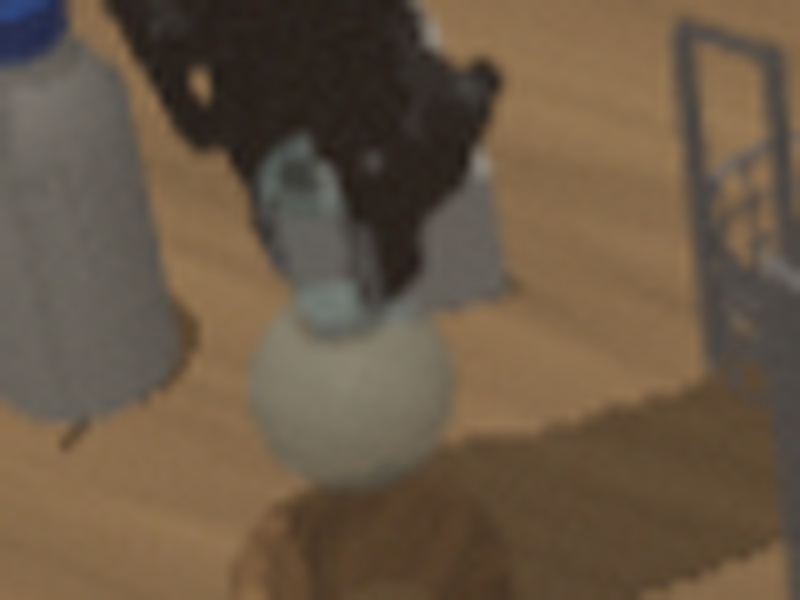

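{"name": "arm_command", "arguments": {
  "commands": [
    [0, -0.1, 0.3, 3, 0, 0, 0],
    [0, -0.1, 0.3, 5, 0, 0, 0],
    [0, -0.1, 0.3, 6, 0, 0, 0],
    [0, -0.1, 0.3, 6.5, 0, 0, 0],
    [0, -0.1, 0.3, 6.8, 0, 0, 0],
    [0, -0.1, 0.3, 6.9, 0, 0, 0]
  ]
}}

```text
time: 7.55
position: [0.5361, -0.3228, 0.0797]
tool_rot: [-3.141, -0.002, 1.517]
ft_force: [-0.7, 0.6, -1.1]
grip_width: 0.0275
```

Run:
```python
from h import *
y=1.515; p=np.array([.539,-.322]); plan([*(p-.0053*ydir(y)),.0755],y)
```

```text
t 7.55 at [ 0.5361 -0.3228  0.0797] rot [-3.141e+00 -2.000e-03  1.517e+00] grip 0.0275 F [-0.71  0.62 -1.12]
shift cm [ 0.1  -0.25  0.42] turn [-0.001 -0.002  0.002]
```

{"name": "arm_command", "arguments": {
  "commands": [
    [0, 0, -0.1, 0.2, 0, 0, 0],
    [0, 0, -0.1, 0.3, 0, 0, 0],
    [0, 0, -0.1, 0.4, 0, 0, 0],
    [0, 0, -0.1, 0.4, 0, 0, 0]
  ]
}}

```text
time: 8.05
position: [0.5355, -0.3228, 0.0764]
tool_rot: [3.141, -0.002, 1.517]
ft_force: [-0.8, 0.6, 4.2]
grip_width: 0.0271
```

Run:
```python
from h import *
y=1.515; p=np.array([.539,-.322]); 
for i in range(3):
  w=shot('wrist','w7.png');plan([*(p-.0053*ydir(y)),.0755],y)
```

```text
t 8.1 at [ 0.5355 -0.3229  0.0764] rot [ 3.141e+00 -2.000e-03  1.517e+00] grip 0.0277 F [-0.25  0.8   4.88]
shift cm [ 0.11 -0.19  0.09] turn [ 0.    -0.002  0.002]
t 8.15 at [ 0.5355 -0.3228  0.0764] rot [ 3.141e+00 -2.000e-03  1.517e+00] grip 0.0273 F [-0.31  0.81  4.56]
shift cm [ 0.1  -0.19  0.09] turn [ 0.    -0.002  0.002]
t 8.2 at [ 0.5356 -0.3229  0.0764] rot [ 3.141e+00 -2.000e-03  1.517e+00] grip 0.0276 F [-1.49  1.63  5.08]
shift cm [ 0.11 -0.19  0.09] turn [ 0.    -0.002  0.002]
```

View pics/w7.png

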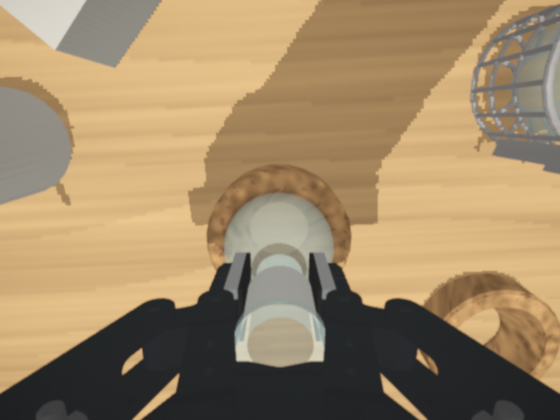

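{"name": "arm_command", "arguments": {
  "commands": [
    [40, 0, 0, 0, 0, 0, 0],
    [55, 0, 0, 0, 0, 0, 0],
    [55, 0, 0, 0, 0, 0, 0],
    [55, 0, 0, -2, 0, 0, 0],
    [55, 0, 0, -6, 0, 0, 0],
    [55, 0, 0, -11, 0, 0, 0],
    [55, 0, 0, -16, 0, 0, 0],
    [55, 0, 0, -20, 0, 0, 0]
  ]
}}

```text
time: 9.2
position: [0.5356, -0.3234, 0.2787]
tool_rot: [3.14, -0.0, 1.517]
ft_force: [0.8, -1.3, 0.1]
grip_width: 0.0469
```

Run:
```python
from h import *
w=shot('wrist','w8.png'); s=shot('scene','s8.png');
cv2.imwrite('pics/s8z.png',cv2.resize(s['image'][150:300,130:330,::-1],(800,600)))
y=1.206; p=np.array([.4522,-.1578]); plan([*(p-.006*ydir(y)),.24],y)
```

```text
t 9.3 at [ 0.5373 -0.3246  0.2819] rot [3.134 0.004 1.517] grip 0.0469 F [ 1.39 -0.36  0.18]
shift cm [ 16.4  -10.     4.05] turn [0.008 0.002 0.311]
```

View pics/s8z.png

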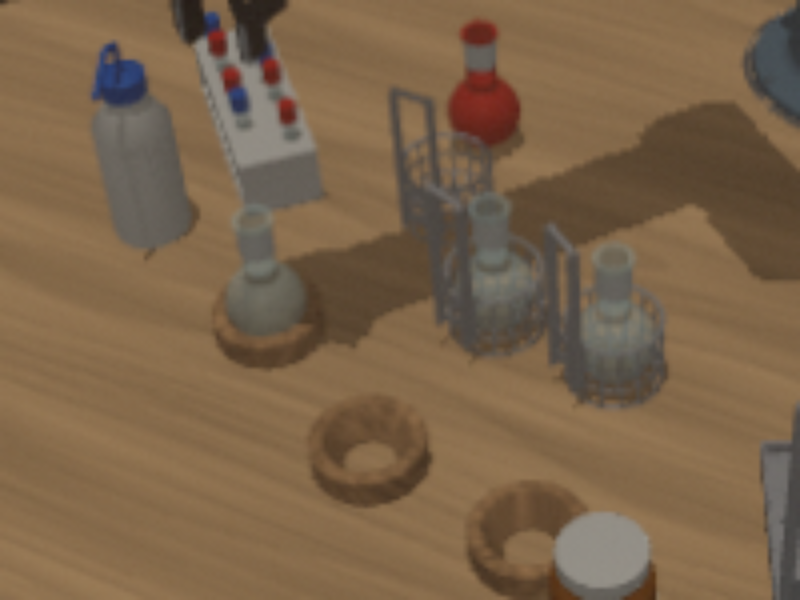

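View pics/w8.png

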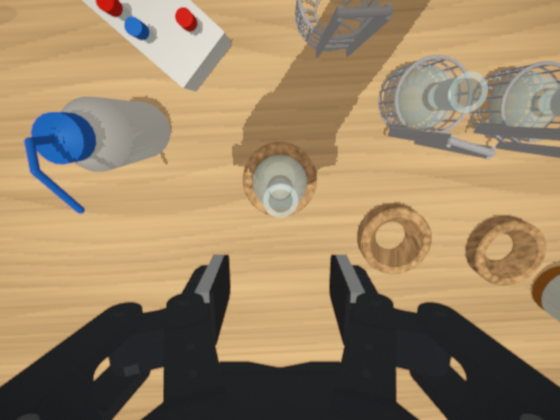

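Run:
```python
from h import *
w=shot('wrist')
for n,u,v,z in [('rB',396,238,.024),('rA',508,249,.024),('rC',280,178,.024),('mouthB',468,93,.127),('fC mouth',280,198,.124)]: print(n,onz(w,u,v,z).round(4))
y=1.206; p=np.array([.4522,-.1578]); plan([*(p-.006*ydir(y)),.24],y)
```

```text
rB [ 0.6285 -0.1772  0.024 ]
rA [ 0.6518 -0.0285  0.024 ]
rC [ 0.541  -0.3247  0.024 ]
mouthB [ 0.4563 -0.1589  0.127 ]
fC mouth [ 0.5412 -0.3245  0.124 ]
t 9.35 at [ 0.5367 -0.3242  0.2791] rot [3.137e+00 2.000e-03 1.517e+00] grip 0.047 F [ 0.04  1.05 -1.02]
shift cm [16.35 -9.92  3.83] turn [0.005 0.001 0.311]
```

{"name": "arm_command", "arguments": {
  "commands": [
    [55, 8, -5, 2, 0, 0, 0.15],
    [55, 16.4, -10, 4, 0, 0, 0.31],
    [55, 16.4, -10, 4, 0, 0, 0.31],
    [55, 16.4, -10, 4, 0, 0, 0.31],
    [55, 16.4, -10, 4, 0, 0, 0.31],
    [55, 16.4, -10, 4, 0, 0, 0.31]
  ]
}}

```text
time: 10.1
position: [0.4471, -0.1565, 0.2385]
tool_rot: [3.135, 0.001, 1.206]
ft_force: [0.7, 0.1, -1.0]
grip_width: 0.047
```

Run:
```python
from h import *
w=shot('wrist','w9.png')
y=1.206; p=np.array([.4522,-.1578]); plan([*(p-.006*ydir(y)),.0785],y)
for q in ([*p,.127],[*(p+.044*ydir(y)),.165]): print(proj(w,q))
```

```text
t 10.15 at [ 0.4472 -0.1566  0.2386] rot [3.135 0.    1.206] grip 0.0469 F [-0.5   0.24  0.62]
shift cm [ 0.07 -0.2  16.01] turn [0.007 0.    0.   ]
(np.float64(280.0578858801811), np.float64(213.92377726768902))
(np.float64(280.072065911072), np.float64(285.8624486238879))
```

View pics/w9.png

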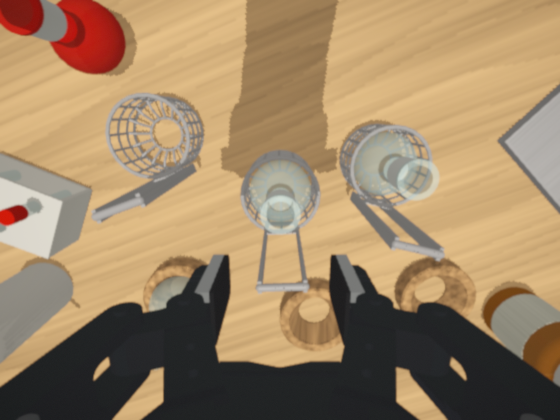

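{"name": "arm_command", "arguments": {
  "commands": [
    [55, 0.1, -0.2, 5, 0, 0, 0],
    [55, 0.1, -0.2, 9, 0, 0, 0],
    [55, 0.1, -0.2, 12, 0, 0, 0],
    [55, 0.1, -0.2, 14, 0, 0, 0],
    [55, 0.1, -0.2, 15.3, 0, 0, 0],
    [55, 0.1, -0.2, 16, 0, 0, 0],
    [55, 0.1, -0.2, 16, 0, 0, 0]
  ]
}}

```text
time: 11.02
position: [0.447, -0.1557, 0.0786]
tool_rot: [3.135, 0.0, 1.206]
ft_force: [1.5, -0.5, 0.5]
grip_width: 0.0467
```

Run:
```python
from h import *
y=1.206; p=np.array([.4522,-.1578]); plan([*(p-.006*ydir(y)),.0785],y)
```

```text
t 11.03 at [ 0.447  -0.1557  0.0786] rot [3.135 0.    1.206] grip 0.0467 F [ 1.53 -0.46  0.5 ]
shift cm [-0.01 -0.04  0.01] turn [ 0.007  0.    -0.   ]
```

{"name": "arm_command", "arguments": {
  "commands": [
    [0, 0, 0, 0, 0.007, 0, 0],
    [0, 0, 0, 0, 0.007, 0, 0],
    [0, 0, 0, 0, 0.007, 0, 0],
    [0, 0, 0, 0, 0.007, 0, 0],
    [0, 0, 0, -0.4, 0.007, 0, 0],
    [0, 0, 0, -1, 0.007, 0, 0],
    [0, 0, 0, -2, 0.007, 0, 0],
    [0, 0, 0, -4, 0.007, 0, 0],
    [0, 0, 0, -7, 0.007, 0, 0],
    [0, 0, 0, -10, 0.007, 0, 0]
  ],
  "force": 25
}}

```text
time: 12.28
position: [0.4462, -0.1553, 0.18]
tool_rot: [-3.142, 0.0, 1.206]
ft_force: [0.7, 1.0, 0.2]
grip_width: 0.0274
```

{"name": "arm_command", "arguments": {
  "commands": [
    [0, 0, 0, -3, 0, 0, 0],
    [0, 0, 0, -6, 0, 0, 0],
    [0, 0, 0, -9, 0, 0, 0],
    [0, 0, 0, -10, 0, 0, 0]
  ]
}}

```text
time: 12.78
position: [0.447, -0.1557, 0.2821]
tool_rot: [3.138, 0.001, 1.206]
ft_force: [-0.1, 0.7, -1.2]
grip_width: 0.0277
```

Run:
```python
from h import *
w=shot('wrist','w10.png'); s=shot('scene','s10.png'); t=shot('top','t10.png')
cv2.imwrite('pics/s10z.png',cv2.resize(s['image'][150:300,130:330,::-1],(800,600)))
cv2.imwrite('pics/t10z.png',cv2.resize(t['image'][130:290,210:410,::-1],(750,600)))
y=1.206; p=np.array([.6275,-.1775]); plan([*(p-.006*ydir(y)),.28],y)
```

```text
t 12.93 at [ 0.4462 -0.1553  0.2797] rot [-3.142  0.     1.206] grip 0.0276 F [ 0.01 -0.41 -0.78]
shift cm [ 4.39 17.13 -0.03] turn [-0.  0. -0.]
```

View pics/s10z.png

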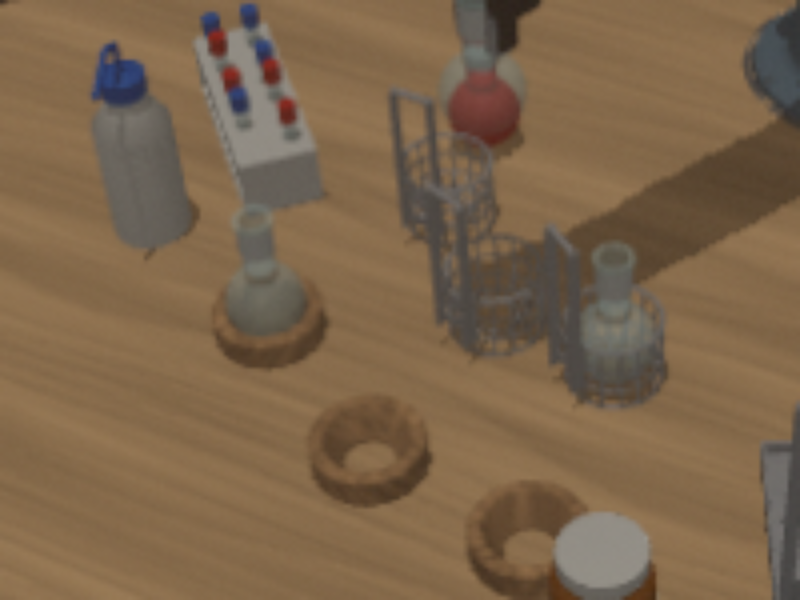

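View pics/t10z.png

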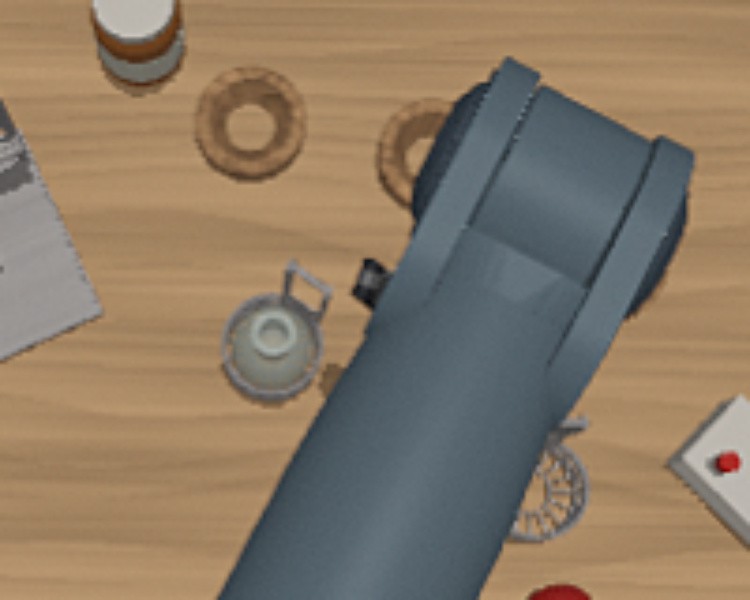

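{"name": "arm_command", "arguments": {
  "commands": [
    [0, 0.5, 2, 0, 0, 0, 0],
    [0, 1.5, 6, 0, 0, 0, 0],
    [0, 2.7, 10.5, 0, 0, 0, 0],
    [0, 3.7, 14.5, 0, 0, 0, 0],
    [0, 4.3, 16.8, 0, 0, 0, 0],
    [0, 4.4, 17.1, 3, 0, 0, 0],
    [0, 4.4, 17.1, 7, 0, 0, 0],
    [0, 4.4, 17.1, 11, 0, 0, 0],
    [0, 4.4, 17.1, 14, 0, 0, 0],
    [0, 4.4, 17.1, 14, 0, 0, 0]
  ]
}}

```text
time: 14.18
position: [0.6181, -0.1739, 0.135]
tool_rot: [-3.132, 0.0, 1.206]
ft_force: [0.1, -0.1, 0.2]
grip_width: 0.0274
```

Run:
```python
from h import *
w=shot('wrist','w11.png'); s=shot('scene','s11.png')
cv2.imwrite('pics/s11z.png',cv2.resize(s['image'][150:300,130:330,::-1],(800,600)))
y=1.206; p=np.array([.6275,-.1775]); plan([*(p-.006*ydir(y)),.0755],y)
a=np.array([*p,.028]);u=np.array([*ydir(y),0]);print(proj(w,a-.046*u))
```

```text
t 14.28 at [ 0.6211 -0.1751  0.1394] rot [-3.14   0.     1.206] grip 0.0275 F [ 0.22  0.32 -0.1 ]
shift cm [0.   0.09 6.39] turn [-0.001  0.    -0.   ]
(np.float64(279.29896692226765), np.float64(166.3687590392338))
```

View pics/s11z.png

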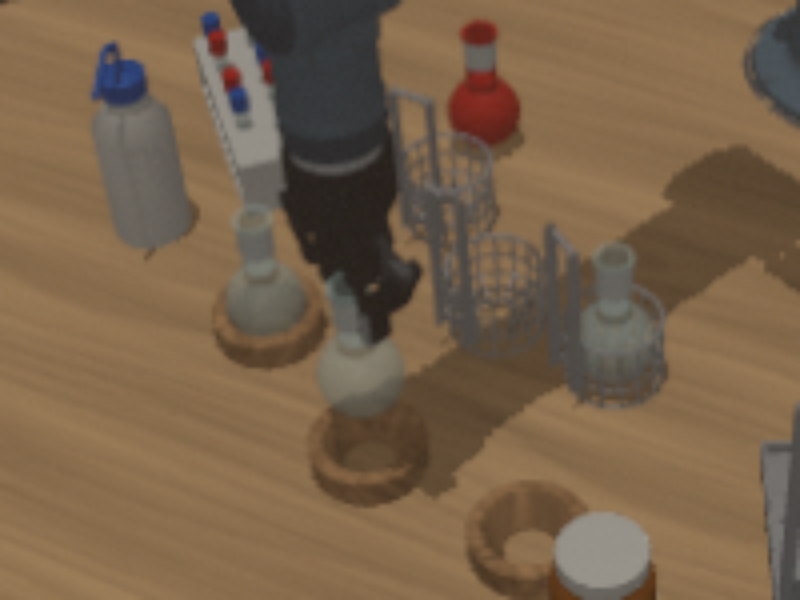

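View pics/w11.png

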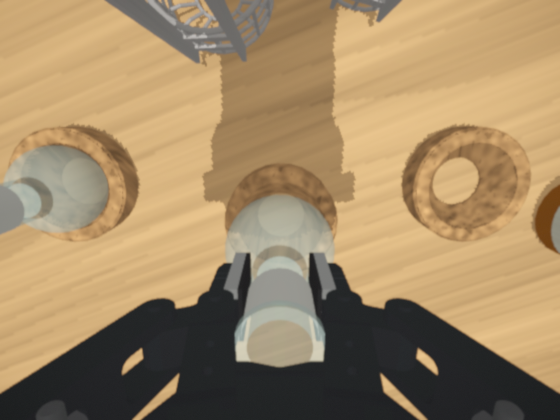

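{"name": "arm_command", "arguments": {
  "commands": [
    [0, 0, 0.1, 3, 0, 0, 0],
    [0, 0, 0.1, 4.8, 0, 0, 0],
    [0, 0, 0.1, 5.5, 0, 0, 0],
    [0, 0, 0.1, 5.8, 0, 0, 0],
    [0, 0, 0.1, 6.0, 0, 0, 0],
    [0, 0, 0.1, 6.2, 0, 0, 0],
    [0, 0, 0.1, 6.3, 0, 0, 0],
    [0, 0, 0.1, 6.3, 0, 0, 0]
  ]
}}

```text
time: 15.28
position: [0.6228, -0.1751, 0.0771]
tool_rot: [3.142, -0.001, 1.206]
ft_force: [1.3, 2.9, 2.4]
grip_width: 0.0274
```

Run:
```python
from h import *
w=shot('wrist','w12.png')
y=1.206; p=np.array([.6275,-.1775]); plan([*(p-.006*ydir(y)),.0755],y)
```

```text
t 15.32 at [ 0.6228 -0.1751  0.0771] rot [ 3.142e+00 -1.000e-03  1.206e+00] grip 0.0274 F [0.92 2.   2.38]
shift cm [-0.06 -0.07  0.16] turn [ 0.    -0.001  0.   ]
```

View pics/w12.png

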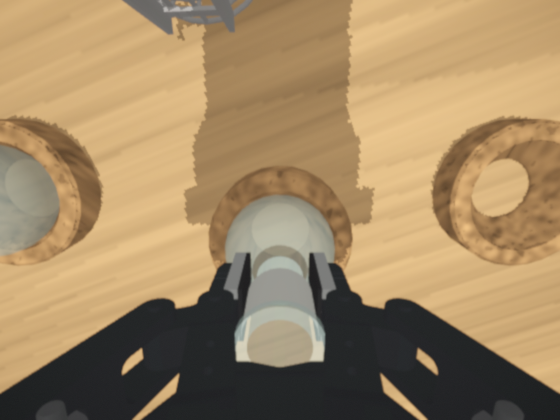

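{"name": "arm_command", "arguments": {
  "commands": [
    [0, 0, 0, 0.15, 0, 0, 0],
    [0, 0, 0, 0.15, 0, 0, 0],
    [40, 0, 0, 0.15, 0, 0, 0],
    [55, 0, 0, 0.15, 0, 0, 0],
    [55, 0, 0, 0.1, 0, 0, 0],
    [55, 0, 0, -2, 0, 0, 0],
    [55, 0, 0, -6, 0, 0, 0],
    [55, 0, 0, -11, 0, 0, 0],
    [55, 0, 0, -16, 0, 0, 0],
    [55, 0, 0, -18, 0, 0, 0]
  ]
}}

```text
time: 16.58
position: [0.6239, -0.1759, 0.261]
tool_rot: [3.136, -0.0, 1.206]
ft_force: [0.1, 0.2, 0.1]
grip_width: 0.047
```

Run:
```python
from h import *
w=shot('wrist','w13.png');s=shot('scene','s13.png')
cv2.imwrite('pics/s13z.png',cv2.resize(s['image'][150:300,130:330,::-1],(800,600)))
y=.94; p=np.array([.4658,-.046]); plan([*(p-.006*ydir(y)),.24],y)
```

```text
t 16.68 at [ 0.6242 -0.176   0.2603] rot [ 3.136 -0.     1.206] grip 0.047 F [ 1.73 -0.29 -0.31]
shift cm [  6.65 -20.03   1.91] turn [ 0.006 -0.001  0.266]
```

View pics/w13.png

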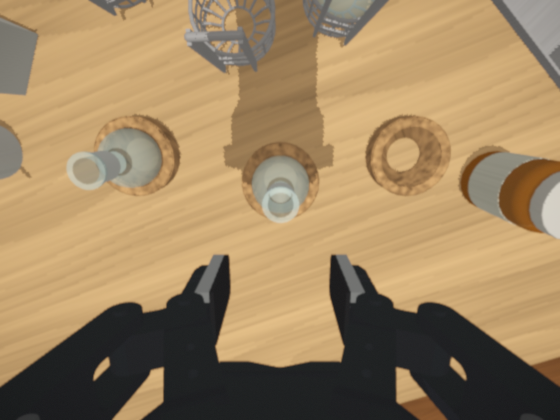

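View pics/s13z.png

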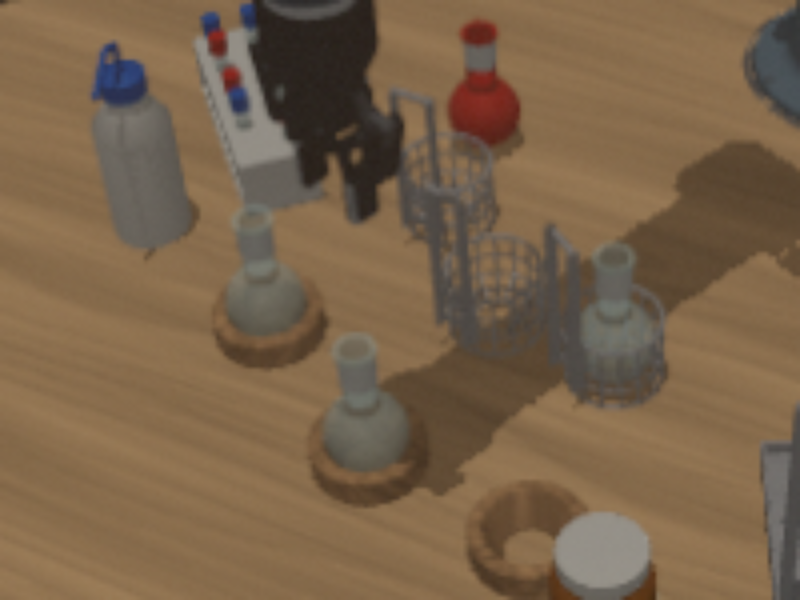

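{"name": "arm_command", "arguments": {
  "commands": [
    [55, 2, -6, 0.5, 0, 0, 0.1],
    [55, 4, -12, 1, 0, 0, 0.2],
    [55, 6.6, -20, 1.9, 0.006, 0, 0.27],
    [55, 6.6, -20, 1.9, 0.006, 0, 0.27],
    [55, 6.6, -20, 1.9, 0.006, 0, 0.27],
    [55, 6.6, -20, 1.9, 0.006, 0, 0.27]
  ]
}}

```text
time: 17.42
position: [0.4615, -0.0434, 0.2395]
tool_rot: [-3.141, -0.001, 0.936]
ft_force: [-1.2, -0.7, 0.5]
grip_width: 0.0474
```

Run:
```python
from h import *
w=shot('wrist','w14.png')
y=.94; p=np.array([.4658,-.046]); plan([*(p-.006*ydir(y)),.0785],y)
for q in ([*p,.127],[*(p+.044*ydir(y)),.165]): print(proj(w,q))
```

```text
t 17.48 at [ 0.4618 -0.0437  0.2397] rot [-3.142e+00 -1.000e-03  9.350e-01] grip 0.0466 F [ 0.56 -0.15  0.15]
shift cm [ 0.03 -0.14 16.12] turn [-0.    -0.001 -0.005]
(np.float64(280.06177857272354), np.float64(214.2695923149813))
(np.float64(280.41958580631405), np.float64(285.81053609846043))
```

View pics/w14.png

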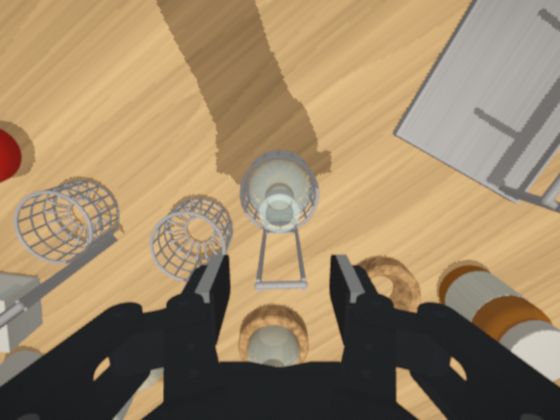

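Mouth at (279,213) and bar at (281,285), as predicted. Descending.

{"name": "arm_command", "arguments": {
  "commands": [
    [55, 0, -0.1, 5, 0, 0, 0],
    [55, 0, -0.1, 9, 0, 0, 0],
    [55, 0, -0.1, 12, 0, 0, 0],
    [55, 0, -0.1, 14, 0, 0, 0],
    [55, 0, -0.1, 15.4, 0, 0, 0],
    [55, 0, -0.1, 16.1, 0, 0, 0],
    [55, 0, -0.1, 16.1, 0, 0, 0]
  ]
}}

```text
time: 18.35
position: [0.4614, -0.0431, 0.0786]
tool_rot: [-3.141, -0.001, 0.935]
ft_force: [-0.3, 0.4, -0.1]
grip_width: 0.0466
```

Run:
```python
from h import *
y=.94; p=np.array([.4658,-.046]); plan([*(p-.006*ydir(y)),.0785],y)
```

```text
t 18.35 at [ 0.4614 -0.0431  0.0786] rot [-3.141e+00 -1.000e-03  9.350e-01] grip 0.0466 F [-0.31  0.42 -0.13]
shift cm [ 0.03 -0.07  0.01] turn [-0.    -0.001 -0.005]
```

{"name": "arm_command", "arguments": {
  "commands": [
    [0, 0, 0, 0, 0, 0, 0],
    [0, 0, 0, 0, 0, 0, 0],
    [0, 0, 0, 0, 0, 0, 0],
    [0, 0, 0, 0, 0, 0, 0],
    [0, 0, 0, -0.4, 0, 0, 0],
    [0, 0, 0, -1, 0, 0, 0],
    [0, 0, 0, -2, 0, 0, 0],
    [0, 0, 0, -4, 0, 0, 0],
    [0, 0, 0, -7, 0, 0, 0],
    [0, 0, 0, -10, 0, 0, 0]
  ],
  "force": 25
}}

```text
time: 19.6
position: [0.4611, -0.0431, 0.1799]
tool_rot: [-3.141, -0.001, 0.935]
ft_force: [-0.0, -0.5, -0.8]
grip_width: 0.0274
```

{"name": "arm_command", "arguments": {
  "commands": [
    [0, 0, 0, -3, 0, 0, 0],
    [0, 0, 0, -6, 0, 0, 0],
    [0, 0, 0, -9, 0, 0, 0],
    [0, 0, 0, -10, 0, 0, 0],
    [0, 0, 0, -10, 0, 0, 0]
  ]
}}

```text
time: 20.23
position: [0.4614, -0.0432, 0.2802]
tool_rot: [3.141, -0.001, 0.935]
ft_force: [-0.0, -0.3, -0.5]
grip_width: 0.0274
```

Run:
```python
from h import *
w=shot('wrist','w15.png'); s=shot('scene','s15.png'); t=shot('top','t15.png')
cv2.imwrite('pics/s15z.png',cv2.resize(s['image'][150:315,130:350,::-1],(800,600)))
cv2.imwrite('pics/t15z.png',cv2.resize(t['image'][130:290,210:410,::-1],(750,600)))
y=.94; p=np.array([.652,-.0275]); plan([*(p-.006*ydir(y)),.28],y)
```

```text
t 20.38 at [ 0.4604 -0.043   0.2786] rot [-3.139 -0.     0.935] grip 0.0277 F [-0.45  0.24 -0.69]
shift cm [12.62 13.9  -0.18] turn [-0.003 -0.    -0.005]
```

View pics/s15z.png

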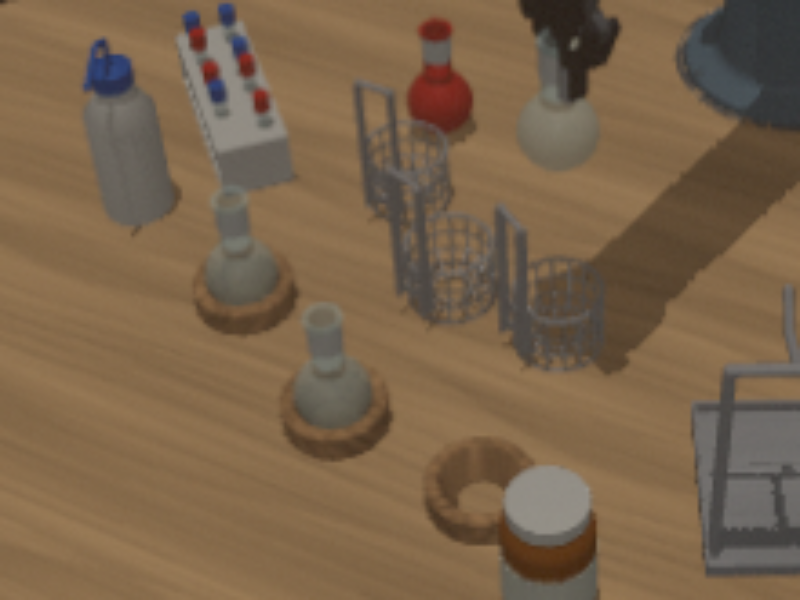

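View pics/t15z.png

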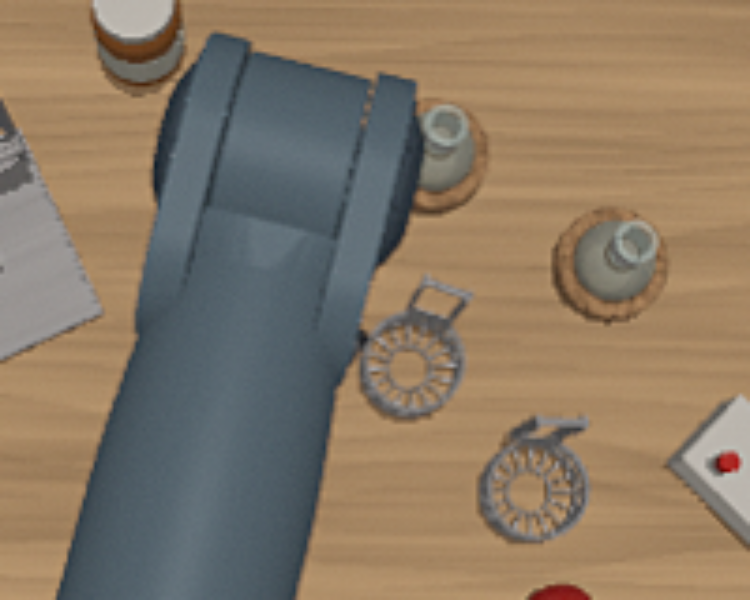

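{"name": "arm_command", "arguments": {
  "commands": [
    [0, 1.3, 1.5, -0.2, 0, 0, 0],
    [0, 4, 4.4, -0.2, 0, 0, 0],
    [0, 7, 7.8, -0.2, 0, 0, 0],
    [0, 10, 11, -0.2, 0, 0, 0],
    [0, 12.1, 13.3, -0.2, 0, 0, 0],
    [0, 12.6, 13.9, 2, 0, 0, 0],
    [0, 12.6, 13.9, 6, 0, 0, 0],
    [0, 12.6, 13.9, 10, 0, 0, 0],
    [0, 12.6, 13.9, 13.5, 0, 0, 0],
    [0, 12.6, 13.9, 13.7, 0, 0, 0]
  ]
}}

```text
time: 21.62
position: [0.6431, -0.0234, 0.1366]
tool_rot: [-3.131, 0.004, 0.935]
ft_force: [-0.5, 0.7, -0.8]
grip_width: 0.0276
```

Run:
```python
from h import *
w=shot('wrist','w16.png'); w=shot('wrist')
y=.94; p=np.array([.652,-.0275]); plan([*(p-.006*ydir(y)),.0755],y)
a=np.array([*p,.028]);u=np.array([*ydir(y),0]);print(proj(w,a-.046*u))
```

```text
t 21.73 at [ 0.6461 -0.0238  0.1409] rot [-3.137e+00  1.000e-03  9.350e-01] grip 0.0276 F [ 1.37 -0.91  0.17]
shift cm [0.05 0.12 6.54] turn [-0.004  0.001 -0.005]
(np.float64(281.2385881183962), np.float64(162.9854896041461))
```

View pics/w16.png

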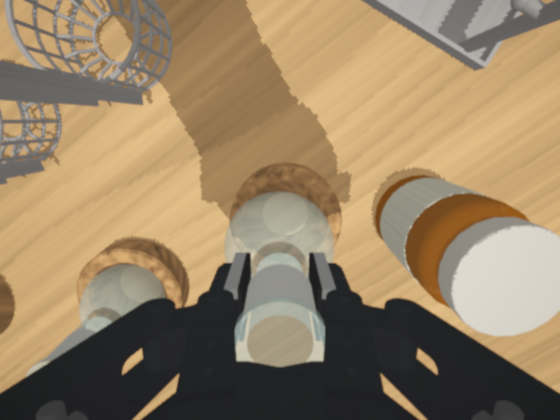

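{"name": "arm_command", "arguments": {
  "commands": [
    [0, 0.2, 0.1, 3, 0, 0, 0],
    [0, 0.2, 0.1, 4.8, 0, 0, 0],
    [0, 0.2, 0.1, 5.5, 0, 0, 0],
    [0, 0.2, 0.1, 5.9, 0, 0, 0],
    [0, 0.2, 0.1, 6.2, 0, 0, 0],
    [0, 0.2, 0.1, 6.4, 0, 0, 0],
    [0, 0.2, 0.1, 6.5, 0, 0, 0],
    [0, 0.2, 0.1, 6.5, 0, 0, 0]
  ]
}}

```text
time: 22.72
position: [0.65, -0.023, 0.0774]
tool_rot: [-3.141, -0.001, 0.935]
ft_force: [3.8, -0.2, 5.8]
grip_width: 0.0274
```

Run:
```python
from h import *
w=shot('wrist','w17.png')
y=.94; p=np.array([.652,-.0275]); plan([*(p-.006*ydir(y)),.0755],y)
```

```text
t 22.77 at [ 0.65   -0.023   0.0774] rot [-3.141e+00 -1.000e-03  9.350e-01] grip 0.0277 F [ 3.12 -0.56  4.97]
shift cm [-0.24 -0.17  0.19] turn [-0.    -0.001 -0.005]
```

View pics/w17.png

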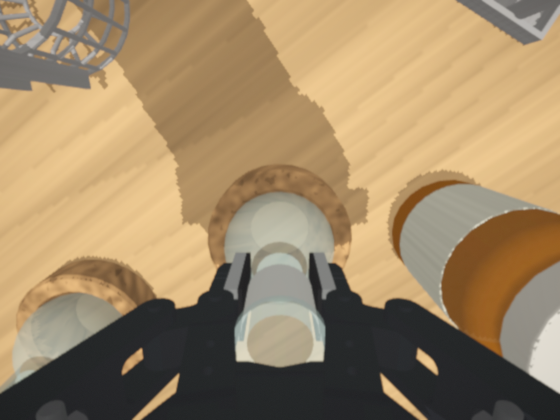

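{"name": "arm_command", "arguments": {
  "commands": [
    [0, 0.06, 0.08, 0.05, 0, 0, 0],
    [0, 0.06, 0.1, 0.1, 0, 0, 0],
    [40, 0.06, 0.1, 0.1, 0, 0, 0],
    [55, 0.06, 0.1, 0.1, 0, 0, 0],
    [55, 0, 0, 0, 0, 0, 0],
    [55, 0, 0, -2, 0, 0, 0],
    [55, 0, 0, -6, 0, 0, 0],
    [55, 0, 0, -11, 0, 0, 0],
    [55, 0, 0, -16, 0, 0, 0],
    [55, 0, 0, -18, 0, 0, 0]
  ]
}}

```text
time: 24.02
position: [0.6509, -0.0233, 0.2614]
tool_rot: [3.137, -0.004, 0.935]
ft_force: [-0.4, -0.7, -0.6]
grip_width: 0.0469
```

Run:
```python
from h import *
w=shot('wrist','w18.png');s=shot('scene','s18.png')
cv2.imwrite('pics/s18z.png',cv2.resize(s['image'][150:315,130:350,::-1],(800,600)))
y=.94; p=np.array([.4658,-.046])+.044*ydir(y); plan([*p,.26],y)
```

```text
t 24.12 at [ 0.6512 -0.0234  0.2606] rot [ 3.137 -0.004  0.935] grip 0.0469 F [ 0.55 -0.55 -0.1 ]
shift cm [-12.81  -9.18  -0.03] turn [ 0.005 -0.004 -0.005]
```

View pics/w18.png

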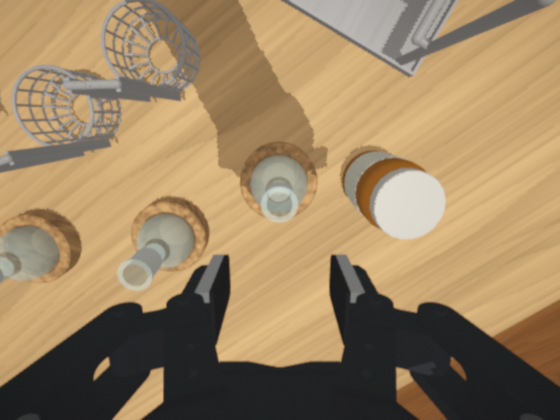

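View pics/s18z.png

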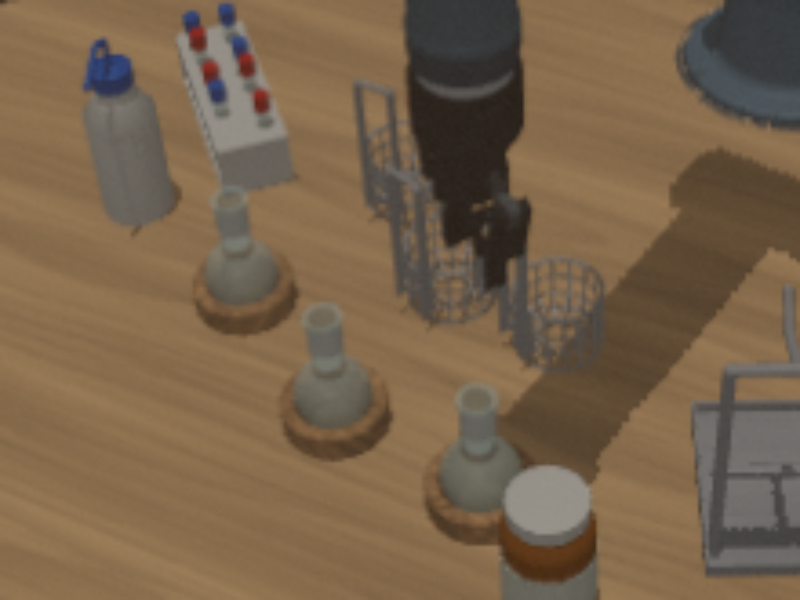

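{"name": "arm_command", "arguments": {
  "commands": [
    [80, -4, -3, 0, 0, 0, 0],
    [80, -8.5, -6, 0, 0, 0, 0],
    [80, -12.8, -9.2, 0, 0.005, -0.004, 0],
    [80, -12.8, -9.2, 1, 0.005, -0.004, 0],
    [80, -12.8, -9.2, 4, 0.005, -0.004, 0],
    [80, -12.8, -9.2, 4, 0.005, -0.004, 0]
  ]
}}

```text
time: 24.88
position: [0.4997, -0.0709, 0.2165]
tool_rot: [-3.135, 0.002, 0.936]
ft_force: [-0.3, -0.1, 0.1]
grip_width: 0.0688
```

Run:
```python
from h import *
w=shot('wrist','w19.png')
y=.94; p=np.array([.4658,-.046])+.044*ydir(y); plan([*p,.129],y); print(proj(w,[*p,.165]))
```

```text
t 24.93 at [ 0.5006 -0.0712  0.218 ] rot [-3.138e+00  1.000e-03  9.360e-01] grip 0.0684 F [ 1.16 -0.56  0.55]
shift cm [-0.01  0.14  8.9 ] turn [-0.004  0.001 -0.004]
(np.float64(280.0956138717985), np.float64(237.7197673766991))
```

View pics/w19.png

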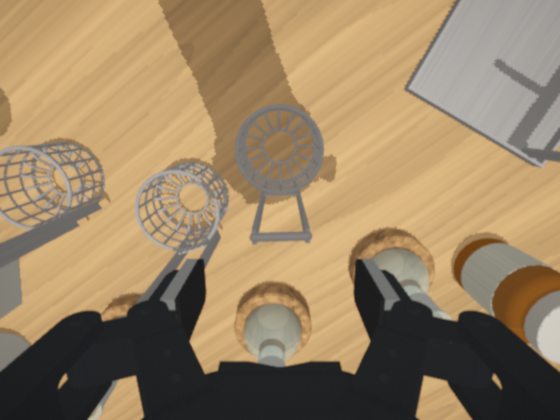

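{"name": "arm_command", "arguments": {
  "commands": [
    [80, 0, 0.1, 3, 0, 0, 0],
    [80, 0, 0.1, 6, 0, 0, 0],
    [80, 0, 0.1, 8, 0, 0, 0],
    [80, 0, 0.1, 8.9, 0, 0, 0],
    [80, 0, 0.1, 8.9, 0, 0, 0],
    [0, 0, 0.1, 8.9, 0, 0, 0],
    [0, 0, 0.1, 8.9, 0, 0, 0],
    [0, 0, 0.1, 8.9, 0, 0, 0],
    [0, 0, 0.1, 8.9, 0, 0, 0],
    [0, 0, 0.1, 8.9, 0, 0, 0]
  ],
  "force": 50
}}

```text
time: 26.18
position: [0.5023, -0.0721, 0.1303]
tool_rot: [-3.14, 0.0, 0.936]
ft_force: [-0.5, -1.0, 6.4]
grip_width: 0.0366
```

Run:
```python
from h import *
w=shot('wrist','w20.png')
y=.94; p=np.array([.4658,-.046])+.044*ydir(y); plan([*p,.3],y)
```

```text
t 26.23 at [ 0.5023 -0.0721  0.1303] rot [-3.14   0.     0.936] grip 0.0368 F [-0.28 -0.24  6.36]
shift cm [ -0.05  -0.1  -16.97] turn [-0.001  0.    -0.004]
```

View pics/w20.png

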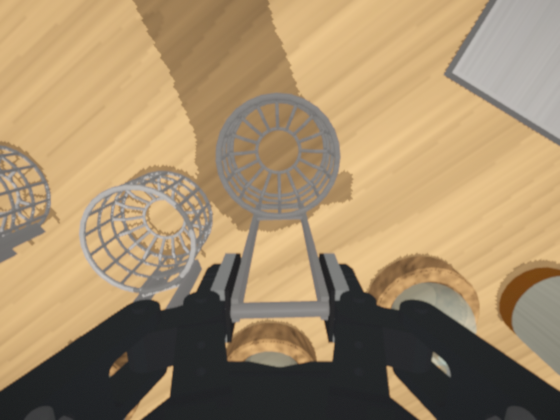

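Run:
```python
from h import *
import pickle
cs=pickle.load(open('c0.pkl','rb'))
s=cs['scene'];cv2.imwrite('pics/sst.png',cv2.resize(s['image'][215:315,310:450,::-1],(800,571),interpolation=cv2.INTER_CUBIC))
sx=np.array([.9,.434]); h=np.array([.4607,.3787])
y=2.02; plan([*(h-.11*sx),.31],y)
```

```text
t 26.23 at [ 0.5023 -0.0721  0.1303] rot [-3.14   0.     0.936] grip 0.0368 F [-0.28 -0.24  6.36]
shift cm [ 24.1  -35.25 -17.94] turn [-1.000e-03 -0.000e+00 -1.084e+00]
```

View pics/sst.png

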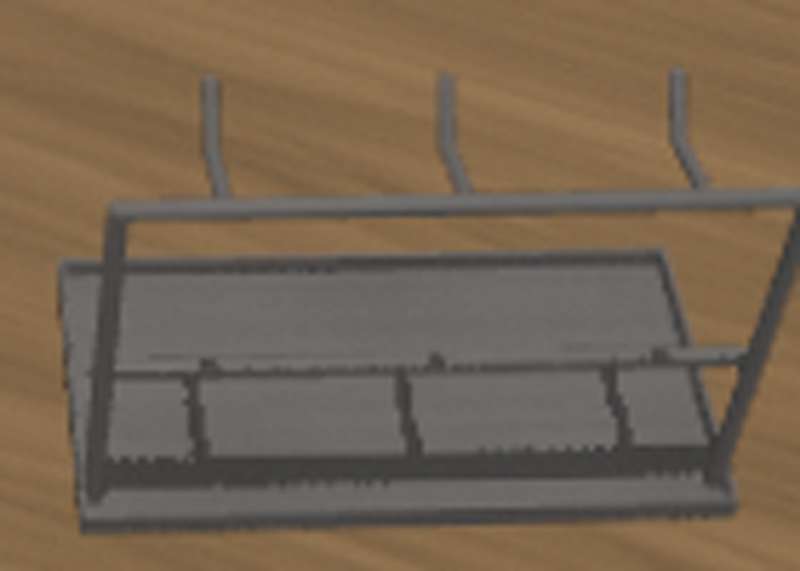

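{"name": "arm_command", "arguments": {
  "commands": [
    [0, 0, 0, -0.5, 0, 0, 0],
    [0, 0, 0, -1.5, 0, 0, 0],
    [0, 0, 0, -4, 0, 0, 0],
    [0, 0, 0, -8, 0, 0, 0],
    [0, 0, 0, -13, 0, 0, 0],
    [0, 0, 0, -18, 0, 0, 0],
    [0, 0, 0, -18, 0, 0, 0]
  ]
}}

```text
time: 27.1
position: [0.5046, -0.0727, 0.315]
tool_rot: [3.135, -0.003, 0.936]
ft_force: [0.9, 0.1, -1.6]
grip_width: 0.0366
```

Run:
```python
from h import *
w=shot('wrist','w21.png');s=shot('scene','s21.png')
cv2.imwrite('pics/s21z.png',cv2.resize(s['image'][90:315,150:450,::-1],(800,600)))
sx=np.array([.9,.434]); h=np.array([.4607,.3787])
y=2.02; plan([*(h-.11*sx),.31],y)
```

```text
t 27.2 at [ 0.5027 -0.0722  0.3106] rot [-3.141 -0.     0.936] grip 0.0362 F [ 0.87 -0.04 -1.48]
shift cm [ 24.09 -35.27   0.07] turn [-0.    -0.    -1.084]
```

View pics/w21.png

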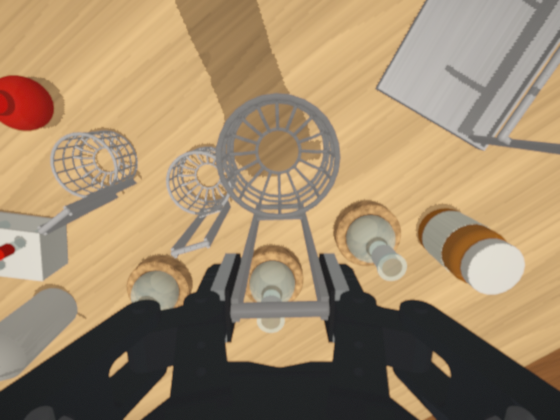

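View pics/s21z.png

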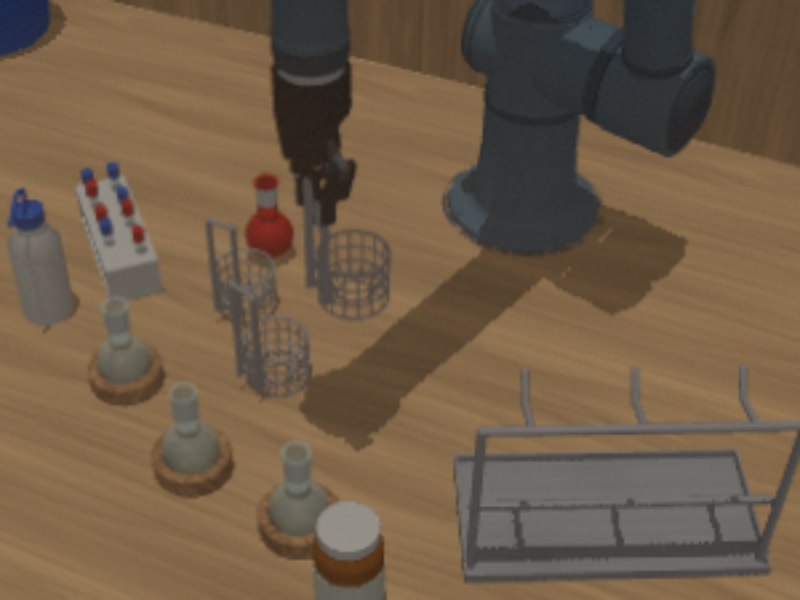

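Run:
```python
from h import *
import pickle
cs=pickle.load(open('c0.pkl','rb'));t=cs['top'];s=cs['scene']
S=lambda x,y:(310+x/5.714,215+y/5.714)
Q=lambda x,y:(90+x/5,140+y/5)
for a,b in [((176,393),(678,74)),((363,303),(446,77)),((550,215),(210,80))]:
    print(tri(t,Q(*a),s,S(*b)), onz(s,*S(*b),.23).round(4))
# bends in the scene (low point)
for b in [(678,135),(446,143),(210,148)]: print(onz(s,*S(*b),.203).round(4))
for a in [(47,314),(587,66)]: print(onz(t,*Q(*a),.215).round(4))
for b in [(112,212)]: print(onz(s,*S(*b),.215).round(4))
```

```text
(array([0.44542516, 0.37350072, 0.22088972]), np.float64(0.002269812555711249)) [0.4547 0.3749 0.23  ]
(array([0.49502826, 0.27423911, 0.22328938]), np.float64(0.0020172295947863588)) [0.5015 0.2762 0.23  ]
(array([0.54371791, 0.17564976, 0.22499485]), np.float64(0.0009800016255529732)) [0.5485 0.1774 0.23  ]
[0.4656 0.3828 0.203 ]
[0.5156 0.2842 0.203 ]
[0.5638 0.1852 0.203 ]
[0.4878 0.4486 0.215 ]
[0.6281 0.1604 0.215 ]
[0.6304 0.1617 0.215 ]
```

{"name": "arm_command", "arguments": {
  "commands": [
    [0, 1.2, -1.8, 0, 0, 0, -0.05],
    [0, 4, -6, 0, 0, 0, -0.18],
    [0, 7.2, -10.5, 0, 0, 0, -0.33],
    [0, 10.5, -15.3, 0, 0, 0, -0.48],
    [0, 13.8, -20.1, 0, 0, 0, -0.63],
    [0, 17.1, -25, 0, 0, 0, -0.78],
    [0, 20, -29.5, 0, 0, 0, -0.93],
    [0, 22.5, -33, 0, 0, 0, -1.05],
    [0, 24.1, -35.3, 0, 0, 0, -1.09],
    [0, 24.1, -35.3, 0, 0, 0, -1.09]
  ]
}}

```text
time: 28.45
position: [0.3589, 0.3325, 0.309]
tool_rot: [-3.138, -0.0, 2.031]
ft_force: [-0.6, -0.4, -1.8]
grip_width: 0.0367
```

Run:
```python
from h import *
w=shot('wrist','w22.png');s=shot('scene','s22.png')
cv2.imwrite('pics/s22z.png',cv2.resize(s['image'][90:315,270:570,::-1],(800,600)))
sx=np.array([.898,.439]); h=np.array([.4635,.381])
y=2.026; plan([*(h-.11*sx),.215],y)
print(proj(w,[*h,.21]))
```

```text
t 28.55 at [0.3601 0.3309 0.3095] rot [-3.139  0.     2.027] grip 0.0367 F [-0.23  0.24 -1.4 ]
shift cm [-0.03  0.52  9.45] turn [-0.003  0.     0.001]
(np.float64(275.1429213732852), np.float64(340.46014230803695))
```

View pics/w22.png

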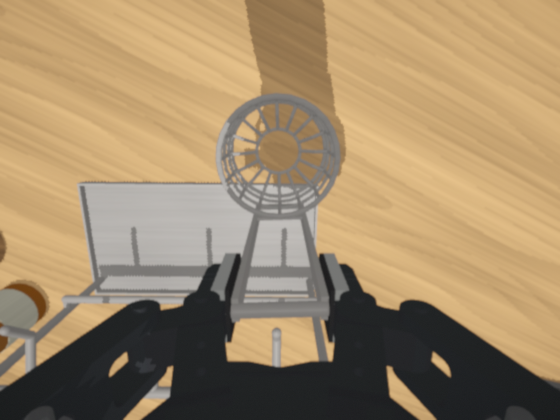

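View pics/s22z.png

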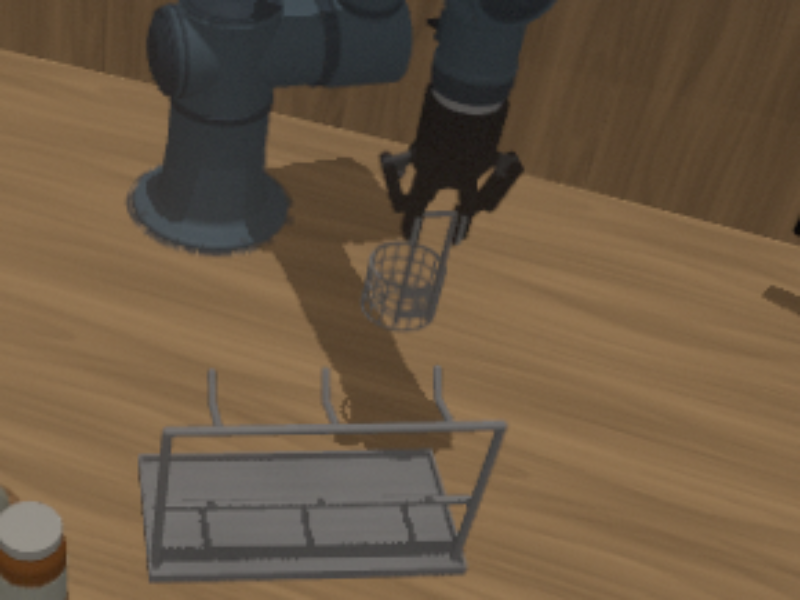

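{"name": "arm_command", "arguments": {
  "commands": [
    [0, 0, 0.5, 3, 0, 0, 0],
    [0, 0, 0.5, 6, 0, 0, 0],
    [0, 0, 0.5, 8.5, 0, 0, 0],
    [0, 0, 0.5, 9.4, 0, 0, 0],
    [0, 0, 2, 9.4, 0, 0, 0],
    [0, 0, 4.5, 9.4, 0, 0, 0],
    [0, 0, 6.5, 9.4, 0, 0, 0],
    [0, 0, 7.5, 9.4, 0, 0, 0],
    [0, 0, 7.5, 9.4, 0, 0, 0]
  ]
}}

```text
time: 29.68
position: [0.4283, 0.3642, 0.2158]
tool_rot: [-3.14, 0.0, 2.027]
ft_force: [-0.2, -0.7, -1.1]
grip_width: 0.0363
```

Run:
```python
from h import *
w=shot('wrist','w23.png');s=shot('scene','s23.png');t=shot('top','t23.png')
cv2.imwrite('pics/s23z.png',cv2.resize(s['image'][180:315,350:530,::-1],(800,600)))
cv2.imwrite('pics/t23z.png',cv2.resize(t['image'][140:260,90:250,::-1],(800,600)))
sx=np.array([.898,.439]); h=np.array([.4635,.381])
y=2.026; plan([*(h),.215],y)
print(proj(w,[*h,.21]))
```

```text
t 29.82 at [0.4268 0.3636 0.2156] rot [-3.139  0.     2.027] grip 0.0362 F [ 0.16 -0.66 -1.33]
shift cm [-0.05  4.06  0.05] turn [-0.003  0.     0.001]
(np.float64(277.41920340660533), np.float64(332.875519375371))
```

View pics/s23z.png

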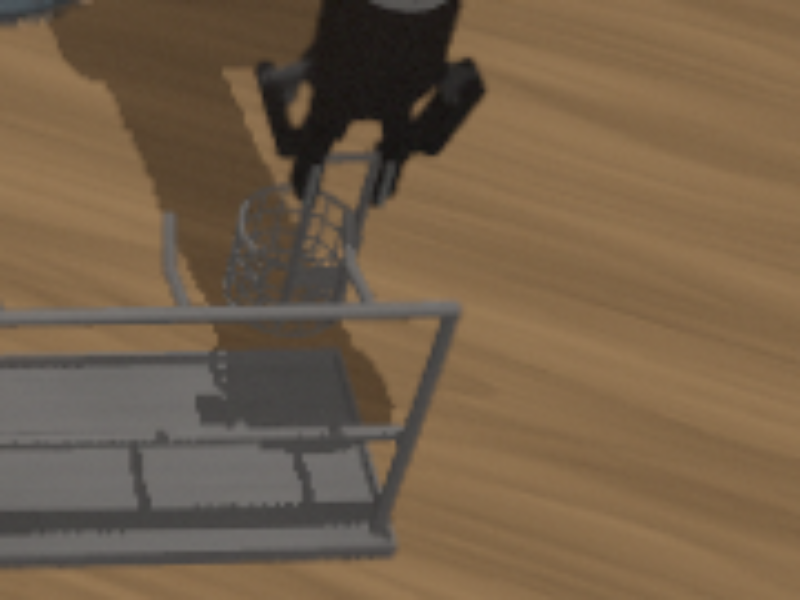

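View pics/t23z.png

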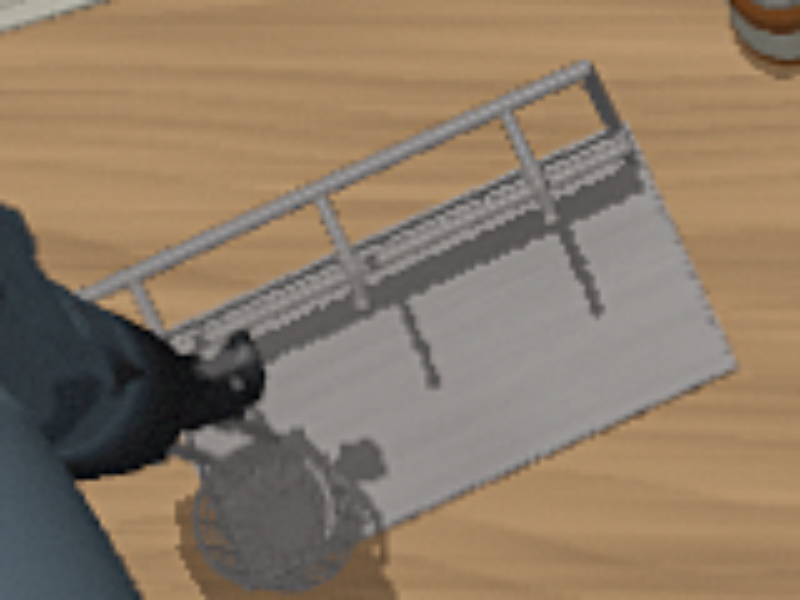

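{"name": "arm_command", "arguments": {
  "commands": [
    [0, 0, 1.5, 0, 0, 0, 0],
    [0, 0, 3, 0, 0, 0, 0],
    [0, 0, 4, 0, 0, 0, 0],
    [0, 0, 4, 0, 0, 0, 0]
  ]
}}

```text
time: 30.32
position: [0.4628, 0.3812, 0.2154]
tool_rot: [-3.138, 0.001, 2.027]
ft_force: [-0.6, 0.4, -1.9]
grip_width: 0.0359
```

Run:
```python
from h import *
w=shot('wrist','w24.png');s=shot('scene','s24.png')
cv2.imwrite('pics/s24z.png',cv2.resize(s['image'][180:315,350:530,::-1],(800,600),interpolation=cv2.INTER_CUBIC))
sx=np.array([.898,.439]); h=np.array([.4635,.381])
y=2.026; plan([*(h),.175],y)
```

```text
t 30.43 at [0.4622 0.381  0.2154] rot [-3.138  0.     2.027] grip 0.0364 F [ 0.15  0.03 -1.15]
shift cm [-0.06  0.13  4.04] turn [-0.004  0.     0.001]
```

View pics/s24z.png

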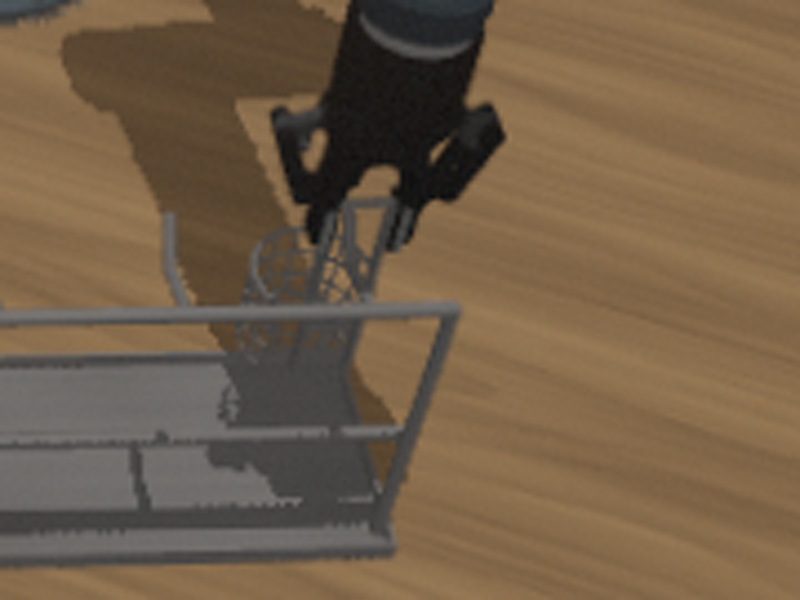

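View pics/w24.png

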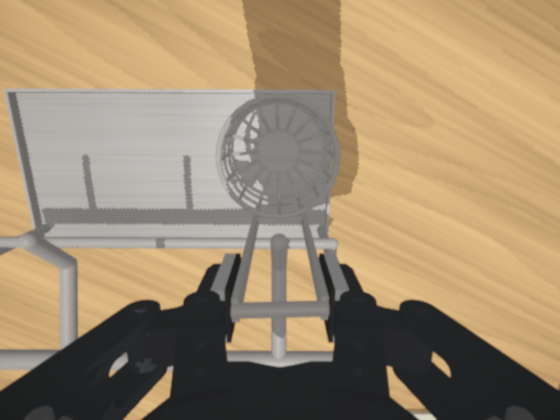

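Run:
```python
from h import *
w=shot('wrist')
p=r.read_state()['position'][:2]; u=ydir(2.026)
for n,a,z in [('tip',(280,240),.23),('rail',(280,354),.215),('bar',(280,310),.25)]:
    q=onz(w,*a,z); print(n,q.round(4),((q[:2]-p)@u).round(4))
```

```text
tip [0.4426 0.3724 0.23  ] -0.0213
rail [0.5046 0.4029 0.215 ] 0.0478
bar [0.461  0.3814 0.25  ] -0.0008
```

{"name": "arm_command", "arguments": {
  "commands": [
    [0, 0, 0, 1.5, 0, 0, 0],
    [0, 0, 0, 2.8, 0, 0, 0],
    [0, 0, 0, 3.5, 0, 0, 0],
    [0, 0, 0, 3.8, 0, 0, 0],
    [0, 0, 0, 4, 0, 0, 0],
    [0, 0, 0, 4, 0, 0, 0]
  ]
}}

```text
time: 31.22
position: [0.4654, 0.3828, 0.1778]
tool_rot: [3.136, -0.0, 2.027]
ft_force: [4.8, 2.3, 4.9]
grip_width: 0.0366
```

Run:
```python
from h import *
w=shot('wrist','w25.png');s=shot('scene','s25.png')
cv2.imwrite('pics/s25z.png',cv2.resize(s['image'][180:315,350:530,::-1],(800,600),interpolation=cv2.INTER_CUBIC))
y=2.026; h=[.4622,.381]; plan([*(h),.175],y)
```

```text
t 31.32 at [0.4654 0.3828 0.1777] rot [ 3.136 -0.     2.027] grip 0.0365 F [4.61 2.91 5.05]
shift cm [-0.02 -0.37  0.27] turn [ 0.005 -0.     0.001]
```

View pics/w25.png

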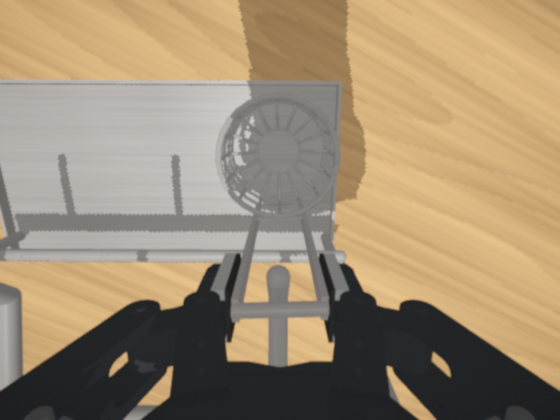

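{"name": "arm_command", "arguments": {
  "commands": [
    [0, 0, 0.3, 0, 0, 0, 0],
    [0, 0, 0.4, 0.15, 0, 0, 0],
    [0, 0, 0.7, 0.15, -0.08, 0, 0],
    [0, 0, 1.0, 0.1, -0.16, 0, 0],
    [0, 0, 1.0, 0.1, -0.16, 0, 0]
  ]
}}

```text
time: 31.95
position: [0.4728, 0.3865, 0.1762]
tool_rot: [2.978, -0.0, 2.028]
ft_force: [-0.7, 0.3, 0.4]
grip_width: 0.0365
```

Run:
```python
from h import *
w=shot('wrist','w26.png');s=shot('scene','s26.png')
cv2.imwrite('pics/s26z.png',cv2.resize(s['image'][180:315,350:530,::-1],(800,600),interpolation=cv2.INTER_CUBIC))
y=2.026; h=[.4622,.381]; plan([*(h),.175],y)
```

```text
t 32.05 at [0.4735 0.3867 0.1762] rot [ 2.979 -0.     2.027] grip 0.0362 F [ 0.05  0.26 -0.81]
shift cm [-0.02 -1.27 -0.09] turn [ 0.162 -0.     0.001]
```

View pics/w26.png

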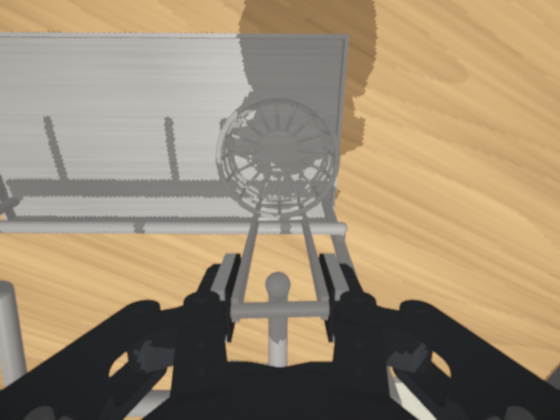

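View pics/s26z.png

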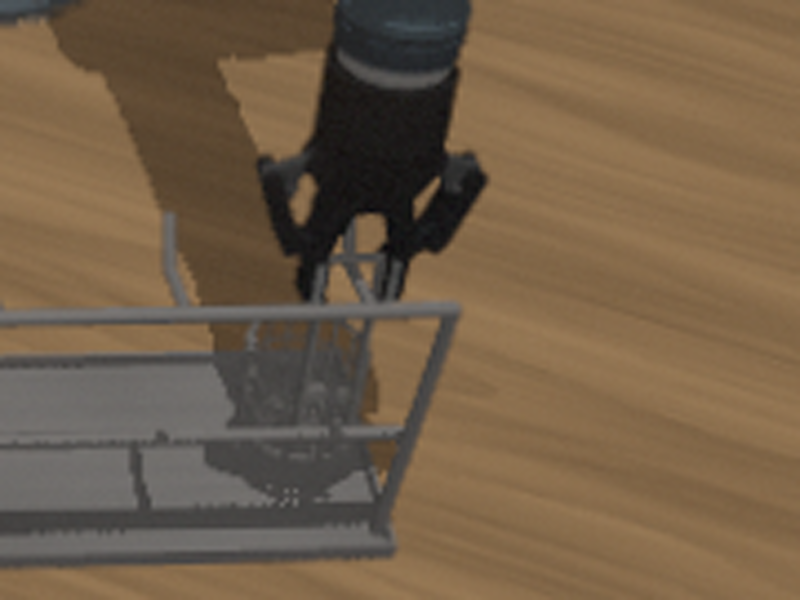

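{"name": "arm_command", "arguments": {
  "commands": [
    [0, 0, -0.1, 0.1, 0, 0, 0],
    [0, 0, -0.1, 0.1, 0, 0, 0],
    [50, 0, -0.1, 0.1, 0, 0, 0],
    [80, 0, -0.1, 0.1, 0, 0, 0],
    [80, 0, -0.1, 0.1, 0, 0, 0],
    [80, 0, -0.1, -2, 0, 0, 0],
    [80, 0, -0.1, -5, 0, 0, 0],
    [80, 0, 0, -9, 0.08, 0, 0],
    [80, 0, 0, -12, 0.16, 0, 0],
    [80, 0, 0, -12, 0.16, 0, 0]
  ]
}}

```text
time: 33.3
position: [0.4581, 0.3792, 0.2968]
tool_rot: [3.135, -0.001, 2.027]
ft_force: [-0.4, 0.7, -0.1]
grip_width: 0.0685
```

Run:
```python
from h import *
w=shot('wrist','w27.png');s=shot('scene','s27.png')
cv2.imwrite('pics/s27z.png',cv2.resize(s['image'][180:315,350:530,::-1],(800,600),interpolation=cv2.INTER_CUBIC))
y=1.206; p=np.array([.4522+.0003,-.1578+.0006])+.044*ydir(y); plan([*p,.30],y)
```

```text
t 33.4 at [0.4566 0.3785 0.294 ] rot [ 3.138 -0.     2.027] grip 0.0683 F [-0.72  0.42 -0.9 ]
shift cm [-51.12 -20.98  -0.68] turn [ 0.003 -0.001  0.821]
```

View pics/w27.png

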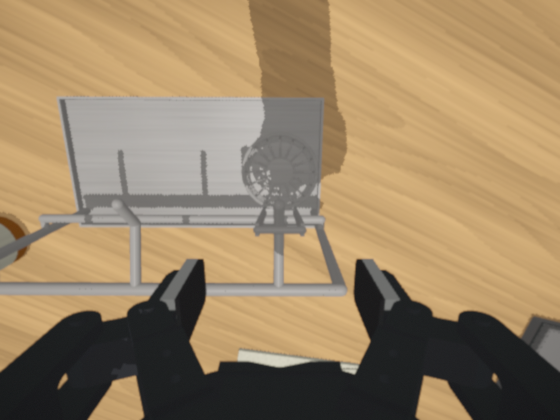

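View pics/s27z.png

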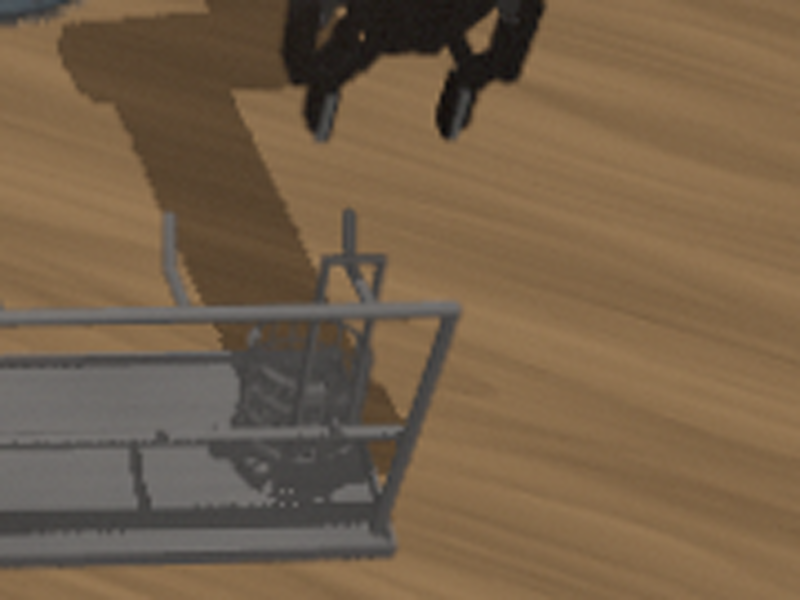

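Run:
```python
from h import *
s=r.camera('scene'); w=r.camera('wrist')
print(onz(s,429.4,238.5,.21),onz(w,279.5,230,.21))
```

```text
[0.47167385 0.38471792 0.21      ] [0.46349688 0.38263195 0.21      ]
```

{"name": "arm_command", "arguments": {
  "commands": [
    [80, -6, -2.5, -0.7, 0, 0, 0.1],
    [80, -12, -5, -0.7, 0, 0, 0.2],
    [80, -18, -7.5, -0.7, 0, 0, 0.3],
    [80, -24, -10, -0.7, 0, 0, 0.4],
    [80, -30, -12.5, -0.7, 0, 0, 0.5],
    [80, -36, -15, -0.7, 0, 0, 0.6],
    [80, -42, -17.5, -0.7, 0, 0, 0.7],
    [80, -48, -20, -0.7, 0, 0, 0.8],
    [80, -51.1, -21, -0.7, 0, 0, 0.82],
    [80, -51.1, -21, -0.7, 0, 0, 0.82]
  ]
}}

```text
time: 34.75
position: [0.4914, -0.1762, 0.2983]
tool_rot: [-3.14, -0.0, 1.202]
ft_force: [1.0, 1.1, -0.5]
grip_width: 0.0682
```

Run:
```python
from h import *
w=shot('wrist','w28.png')
y=1.206; p=np.array([.4522+.0003,-.1578+.0006])+.044*ydir(y); plan([*p,.129],y); print(proj(w,[*p,.165]))
```

```text
t 34.8 at [ 0.4913 -0.1742  0.2987] rot [-3.140e+00 -1.000e-03  1.205e+00] grip 0.0682 F [-0.26  1.08  0.03]
shift cm [ 0.19  0.2  16.97] turn [-0.002 -0.001 -0.001]
(np.float64(283.7932681339491), np.float64(203.0701298561002))
```

View pics/w28.png

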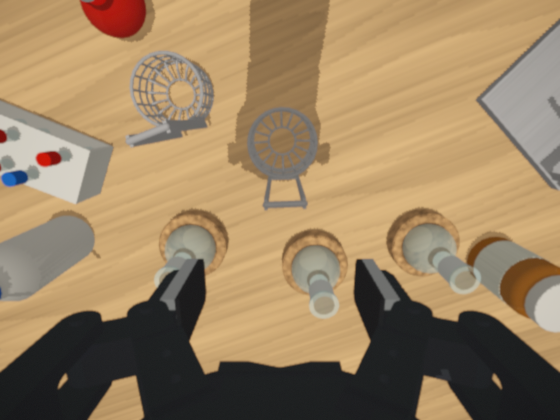

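{"name": "arm_command", "arguments": {
  "commands": [
    [80, 0.3, 0.3, 5, 0, 0, 0],
    [80, 0.3, 0.3, 10, 0, 0, 0],
    [80, 0.3, 0.3, 14, 0, 0, 0],
    [80, 0.3, 0.3, 16.3, 0, 0, 0],
    [80, 0.3, 0.3, 17, 0, 0, 0],
    [80, 0.3, 0.3, 17, 0, 0, 0],
    [0, 0.3, 0.3, 17, 0, 0, 0],
    [0, 0.3, 0.3, 17, 0, 0, 0],
    [0, 0.3, 0.3, 17, 0, 0, 0],
    [0, 0.3, 0.3, 17, 0, 0, 0]
  ],
  "force": 50
}}

```text
time: 36.05
position: [0.4961, -0.1729, 0.1301]
tool_rot: [3.14, -0.001, 1.204]
ft_force: [0.0, -1.6, 6.5]
grip_width: 0.0369
```

Run:
```python
from h import *
w=shot('wrist','w29.png')
y=1.206; p=np.array([.4522+.0003,-.1578+.0006])+.044*ydir(y); plan([*p,.3],y)
```

```text
t 36.1 at [ 0.4961 -0.173   0.1301] rot [ 3.140e+00 -1.000e-03  1.204e+00] grip 0.0365 F [-0.27  0.11  6.56]
shift cm [ -0.07  -0.21 -16.99] turn [ 0.001 -0.001 -0.002]
```

View pics/w29.png

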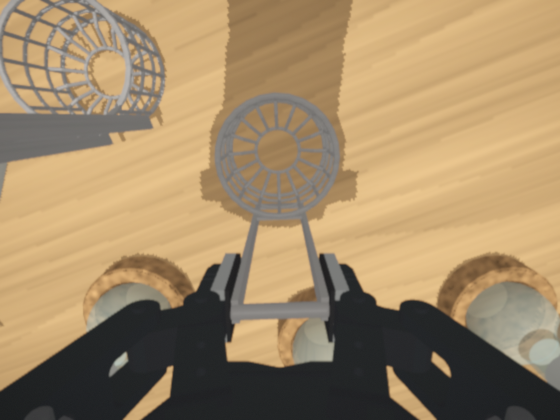

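{"name": "arm_command", "arguments": {
  "commands": [
    [0, 0, 0, -0.5, 0, 0, 0],
    [0, 0, 0, -1.5, 0, 0, 0],
    [0, 0, 0, -4, 0, 0, 0],
    [0, 0, 0, -8, 0, 0, 0],
    [0, 0, 0, -13, 0, 0, 0],
    [0, 0, 0, -18, 0, 0, 0],
    [0, 0, 0, -18, 0, 0, 0]
  ]
}}

```text
time: 36.98
position: [0.4978, -0.1739, 0.3149]
tool_rot: [3.131, 0.0, 1.204]
ft_force: [0.6, 0.8, -1.5]
grip_width: 0.0363
```

Run:
```python
from h import *
s=shot('scene','s30.png')
cv2.imwrite('pics/s30z.png',cv2.resize(s['image'][90:315,150:450,::-1],(800,600)))
sx=np.array([.898,.439]); h=np.array([.5155,.2837])
y=2.026; plan([*(h-.11*sx),.31],y)
```

```text
t 37.02 at [ 0.4969 -0.1735  0.3123] rot [ 3.135 -0.     1.204] grip 0.0363 F [-0.16 -0.93 -1.11]
shift cm [ 35.3  -22.14   0.11] turn [ 0.006  0.002 -0.822]
```

View pics/s30z.png

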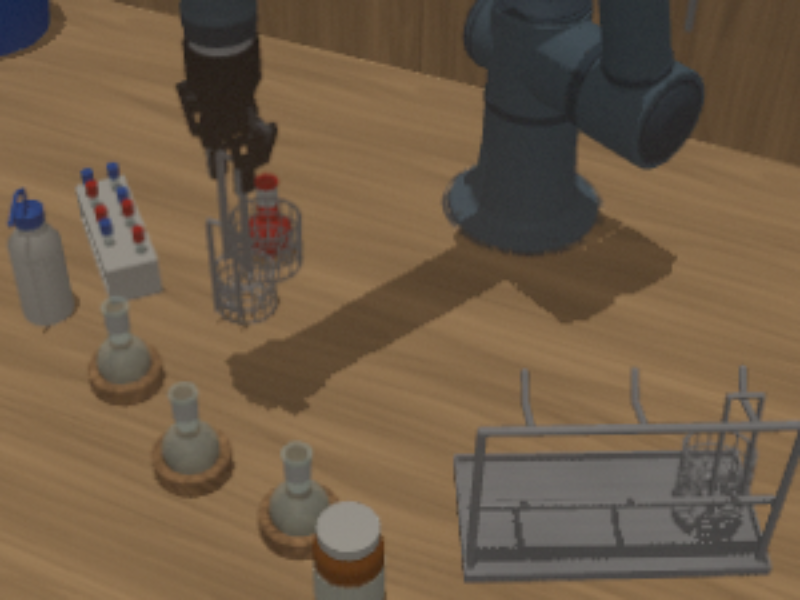

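{"name": "arm_command", "arguments": {
  "commands": [
    [0, 1.5, -1, 0, 0, 0, 0],
    [0, 6, -3.8, 0, 0.006, 0, -0.12],
    [0, 11.3, -7, 0, 0.006, 0, -0.27],
    [0, 16.6, -10.4, 0, 0.006, 0, -0.42],
    [0, 22, -13.8, 0, 0.006, 0, -0.57],
    [0, 27.5, -17.2, 0, 0.006, 0, -0.7],
    [0, 32, -20, 0, 0.006, 0, -0.79],
    [0, 35.3, -22.1, 0, 0.006, 0, -0.82],
    [0, 35.3, -22.1, 0, 0.006, 0, -0.82],
    [0, 35.3, -22.1, 3, 0.006, 0, -0.82]
  ]
}}

```text
time: 38.28
position: [0.4172, 0.2358, 0.2814]
tool_rot: [3.14, 0.002, 2.025]
ft_force: [0.6, 0.1, -1.7]
grip_width: 0.0366
```

Run:
```python
from h import *
w=shot('wrist','w31.png');
sx=np.array([.898,.439]); h=np.array([.5155,.2837])
y=2.026; plan([*(h-.11*sx),.215],y)
print(proj(w,[*h,.21]),proj(w,[*(h-.02*sx),.23]))
```

```text
t 38.33 at [0.4147 0.2344 0.2762] rot [-3.134e+00  2.000e-03  2.025e+00] grip 0.0366 F [-1.76 -0.07 -4.43]
shift cm [0.01 0.28 6.11] turn [-0.008  0.002 -0.001]
(np.float64(278.5115145230257), np.float64(356.2511119431439)) (np.float64(278.3514444464687), np.float64(352.59244242842703))
```

View pics/w31.png

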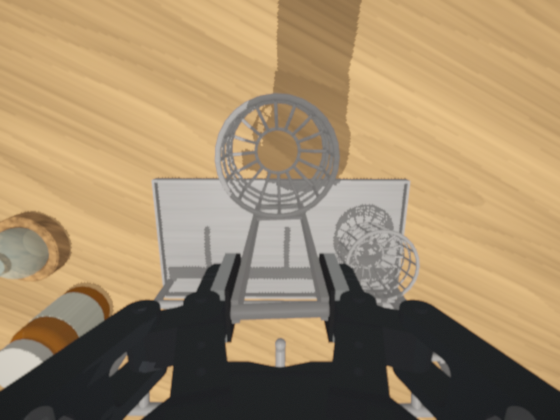

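{"name": "arm_command", "arguments": {
  "commands": [
    [0, 0.1, 0.3, 3, 0, 0, 0],
    [0, 0.1, 0.3, 5.3, 0, 0, 0],
    [0, 0.1, 0.3, 6, 0, 0, 0],
    [0, 0.1, 0.3, 6, 0, 0, 0],
    [0, 0.1, 2, 6, 0, 0, 0],
    [0, 0.1, 5, 6, 0, 0, 0],
    [0, 0.1, 8, 6, 0, 0, 0],
    [0, 0.1, 10.3, 6, 0, 0, 0],
    [0, 0.1, 11.3, 6, 0, 0, 0],
    [0, 0.1, 11.3, 6, 0, 0, 0]
  ]
}}

```text
time: 39.58
position: [0.5158, 0.2846, 0.2157]
tool_rot: [-3.134, 0.002, 2.024]
ft_force: [0.3, -0.3, -1.7]
grip_width: 0.0366
```

Run:
```python
from h import *
w=shot('wrist','w32.png'); w=shot('wrist')
sx=np.array([.898,.439]); h=np.array([.5155,.2837])
y=2.026; plan([*(h),.175],y)
p=r.read_state()['position'][:2]; u=ydir(2.026)
for n,a,z in [('tip',(280,240),.23),('rail',(280,354),.215),('bar',(280,310),.25)]:
    q=onz(w,*a,z); print(n,q.round(4),((q[:2]-p)@u).round(4))
```

```text
t 39.67 at [0.5148 0.2842 0.2156] rot [-3.134e+00  2.000e-03  2.025e+00] grip 0.0365 F [ 0.04  0.04 -1.58]
shift cm [-0.07  0.07  4.06] turn [-0.008  0.002 -0.001]
tip [0.4957 0.2759 0.23  ] -0.0208
rail [0.5577 0.3062 0.215 ] 0.0482
bar [0.5142 0.285  0.25  ] -0.0002
```

View pics/w32.png

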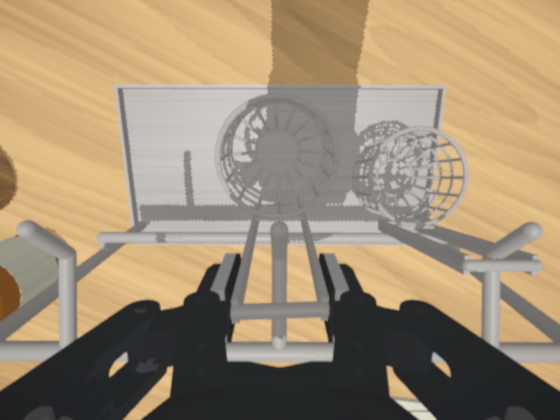

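{"name": "arm_command", "arguments": {
  "commands": [
    [0, 0, 0, 1.5, 0, 0, 0],
    [0, 0, 0, 2.8, 0, 0, 0],
    [0, 0, 0, 3.5, 0, 0, 0],
    [0, 0, 0, 3.8, 0, 0, 0],
    [0, 0, 0, 3.9, 0, 0, 0],
    [0, 0, 0, 3.9, 0, 0, 0]
  ]
}}

```text
time: 40.42
position: [0.5147, 0.2841, 0.1769]
tool_rot: [-3.134, 0.002, 2.025]
ft_force: [0.8, 0.3, -0.0]
grip_width: 0.0365
```

Run:
```python
from h import *
w=shot('wrist','w33.png')
h=np.array([.5155,.2837])
y=2.026; plan([*(h),.175],y)
```

```text
t 40.48 at [0.5148 0.2841 0.1769] rot [-3.134e+00  2.000e-03  2.025e+00] grip 0.0367 F [-0.77 -0.73 -2.28]
shift cm [-0.07  0.05  0.19] turn [-0.007  0.002 -0.001]
```

View pics/w33.png

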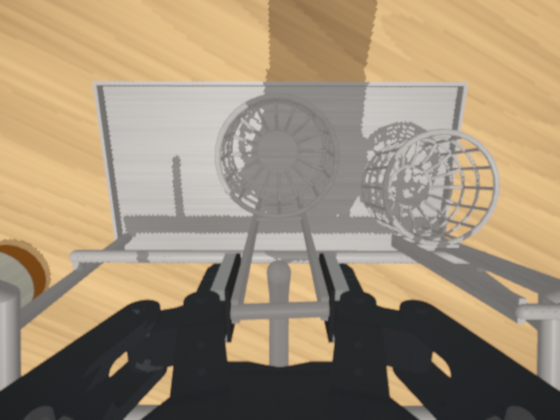

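{"name": "arm_command", "arguments": {
  "commands": [
    [0, 0, 0, 0.1, 0, 0, 0],
    [0, 0, 0.1, 0.2, 0, 0, 0],
    [0, 0, 0.35, 0.15, -0.08, 0, 0],
    [0, 0, 0.65, 0.1, -0.16, 0, 0],
    [0, 0, 0.65, 0.1, -0.16, 0, 0]
  ]
}}

```text
time: 41.1
position: [0.5199, 0.2868, 0.1764]
tool_rot: [2.988, 0.002, 2.025]
ft_force: [-0.2, 0.7, -0.6]
grip_width: 0.0365
```

Run:
```python
from h import *
w=shot('wrist','w34.png')
s=shot('scene','s34.png')
cv2.imwrite('pics/s34z.png',cv2.resize(s['image'][180:315,330:510,::-1],(800,600),interpolation=cv2.INTER_CUBIC))
h=np.array([.5155,.2837])
y=2.026; plan([*(h),.175],y)
```

```text
t 41.2 at [0.5204 0.2868 0.1762] rot [2.990e+00 2.000e-03 2.024e+00] grip 0.0368 F [ 0.36 -0.05 -2.02]
shift cm [-0.07 -0.59  0.03] turn [ 0.151  0.002 -0.001]
```

View pics/w34.png

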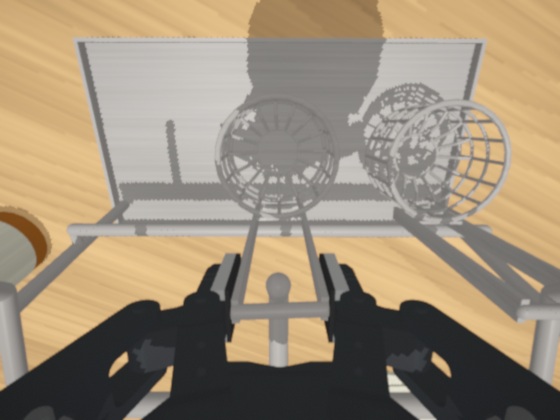

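View pics/s34z.png

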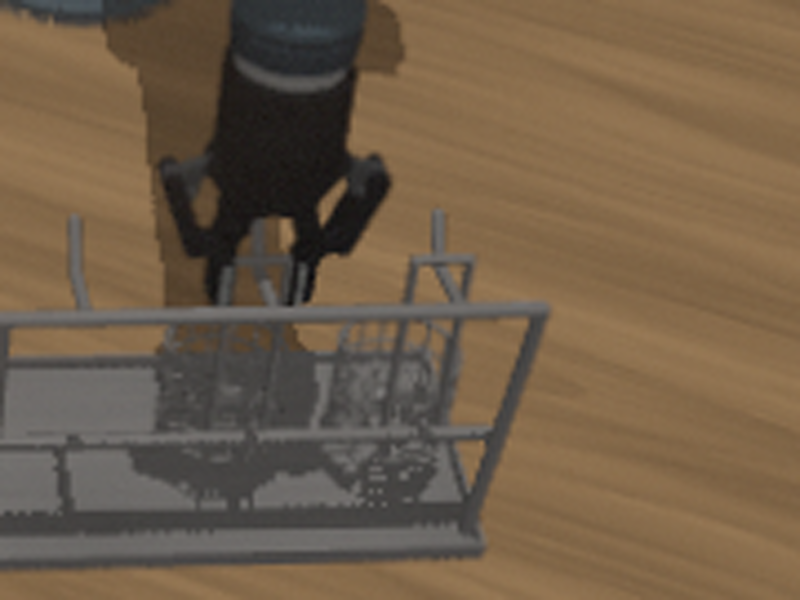

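{"name": "arm_command", "arguments": {
  "commands": [
    [0, 0, 0, 0.15, 0, 0, 0],
    [0, 0, 0, 0.15, 0, 0, 0],
    [50, 0, 0, 0.15, 0, 0, 0],
    [75, 0, 0, 0.15, 0, 0, 0],
    [75, 0, 0, 0.15, 0, 0, 0],
    [75, 0, 0, -2, 0, 0, 0],
    [75, 0, 0, -5, 0, 0, 0],
    [75, 0, 0, -9, 0.08, 0, 0],
    [75, 0, 0, -12, 0.15, 0, 0],
    [75, 0, 0, -12, 0.15, 0, 0]
  ]
}}

```text
time: 42.45
position: [0.5061, 0.2799, 0.2969]
tool_rot: [3.136, 0.002, 2.025]
ft_force: [-0.1, -0.3, -1.0]
grip_width: 0.0642
```

Run:
```python
from h import *
w=shot('wrist','w35.png');s=shot('scene','s35.png')
cv2.imwrite('pics/s35z.png',cv2.resize(s['image'][180:315,330:510,::-1],(800,600),interpolation=cv2.INTER_CUBIC))
y=1.515; p=np.array([.3543,-.2554])+.044*ydir(y); plan([*p,.30],y)
```

```text
t 42.55 at [0.5045 0.2793 0.2941] rot [3.140e+00 2.000e-03 2.025e+00] grip 0.0645 F [ 0.48 -0.48  0.22]
shift cm [-43.62 -33.1   -0.58] turn [0.002 0.001 0.51 ]
```

View pics/w35.png

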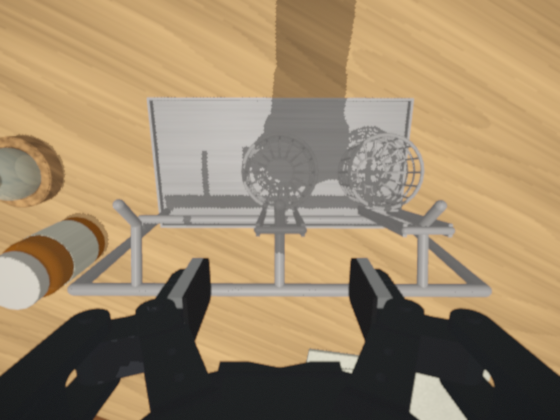

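View pics/s35z.png

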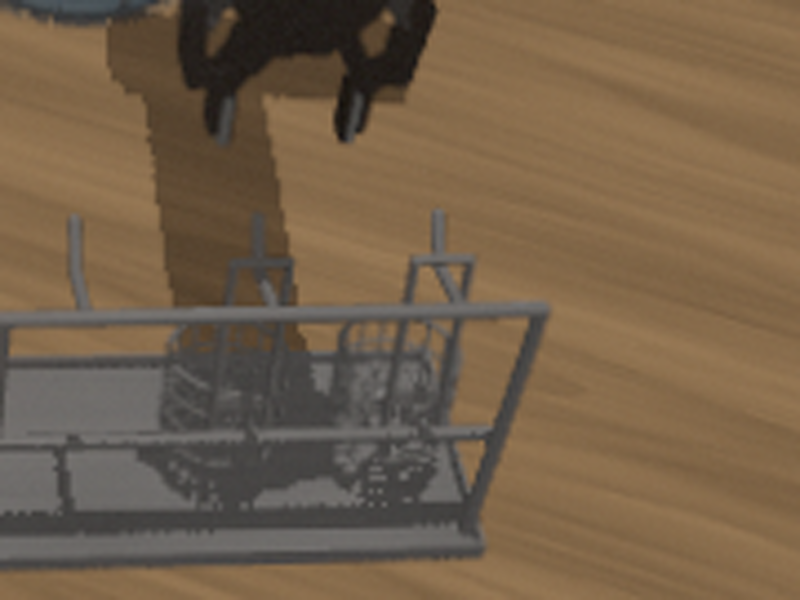

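{"name": "arm_command", "arguments": {
  "commands": [
    [80, -4.8, -3.7, -0.6, 0, 0, 0.06],
    [80, -9.6, -7.3, -0.6, 0, 0, 0.12],
    [80, -14.4, -11, -0.6, 0, 0, 0.18],
    [80, -19.2, -14.6, -0.6, 0, 0, 0.24],
    [80, -24, -18.3, -0.6, 0, 0, 0.3],
    [80, -28.8, -21.9, -0.6, 0, 0, 0.36],
    [80, -33.6, -25.6, -0.6, 0, 0, 0.42],
    [80, -38.4, -29.2, -0.6, 0, 0, 0.48],
    [80, -43.6, -33.1, -0.6, 0, 0, 0.51],
    [80, -43.6, -33.1, -0.6, 0, 0, 0.51]
  ]
}}

```text
time: 43.8
position: [0.3963, -0.2605, 0.2983]
tool_rot: [3.141, 0.0, 1.508]
ft_force: [0.3, 0.9, -0.1]
grip_width: 0.068
```

Run:
```python
from h import *
w=shot('wrist');w=shot('wrist','w36.png')
y=1.515; p=np.array([.3543,-.2554])+.044*ydir(y); plan([*p,.129],y); print(proj(w,[*p,.165]))
```

```text
t 43.9 at [ 0.3971 -0.2573  0.2988] rot [ 3.140e+00 -1.000e-03  1.513e+00] grip 0.0685 F [0.16 1.22 0.09]
shift cm [-0.07  0.1  16.98] turn [ 0.001 -0.001 -0.002]
(np.float64(279.98150322952046), np.float64(203.3268448794138))
```

View pics/w36.png

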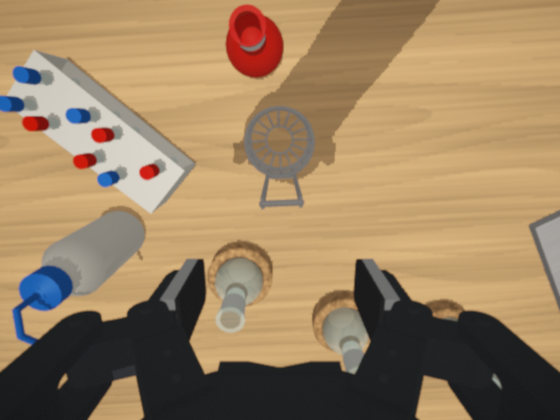

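{"name": "arm_command", "arguments": {
  "commands": [
    [80, 0, 0.1, 5, 0, 0, -0.06],
    [80, 0, 0.1, 10, 0, 0, -0.06],
    [80, 0, 0.1, 14, 0, 0, -0.06],
    [80, 0, 0.1, 16.3, 0, 0, -0.06],
    [80, 0, 0.1, 17, 0, 0, -0.06],
    [80, 0, 0.1, 17, 0, 0, -0.06],
    [0, 0, 0.1, 17, 0, 0, -0.06],
    [0, 0, 0.1, 17, 0, 0, -0.06],
    [0, 0, 0.1, 17, 0, 0, -0.06],
    [0, 0, 0.1, 17, 0, 0, -0.06]
  ],
  "force": 50
}}

```text
time: 45.15
position: [0.3994, -0.2577, 0.1302]
tool_rot: [3.138, -0.0, 1.573]
ft_force: [1.2, 1.0, 5.6]
grip_width: 0.0366
```

Run:
```python
from h import *
w=shot('wrist','w37.png')
y=1.515; p=np.array([.3543,-.2554])+.044*ydir(y); plan([*p,.3],y)
```

```text
t 45.2 at [ 0.3994 -0.2577  0.1302] rot [ 3.138 -0.     1.573] grip 0.0363 F [0.55 2.23 6.76]
shift cm [-1.000e-02 -5.000e-02 -1.698e+01] turn [ 0.004 -0.     0.058]
```

View pics/w37.png

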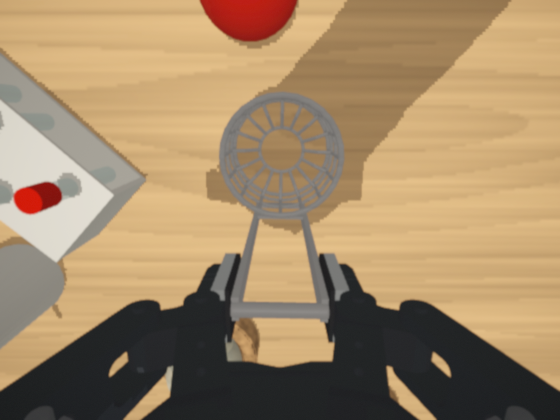

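{"name": "arm_command", "arguments": {
  "commands": [
    [0, 0, 0, -0.5, 0, 0, 0],
    [0, 0, 0, -1.5, 0, 0, 0],
    [0, 0, 0, -4, 0, 0, 0],
    [0, 0, 0, -8, 0, 0, 0],
    [0, 0, 0, -13, 0, 0, 0],
    [0, 0, 0, -18, 0, 0, 0],
    [0, 0, 0, -18, 0, 0, 0]
  ]
}}

```text
time: 46.08
position: [0.4004, -0.2593, 0.3149]
tool_rot: [3.131, 0.006, 1.573]
ft_force: [-0.1, -0.2, -1.8]
grip_width: 0.0367
```

Run:
```python
from h import *
s=shot('scene','s38.png'); w=shot('wrist','w38.png')
cv2.imwrite('pics/s38z.png',cv2.resize(s['image'][90:315,150:450,::-1],(800,600)))
sx=np.array([.898,.439]); h=np.array([.564,.1852])
y=2.026; plan([*(h-.11*sx),.31],y)
```

```text
t 46.17 at [ 0.3989 -0.258   0.3106] rot [3.137e+00 1.000e-03 1.573e+00] grip 0.0362 F [-0.5  -0.38 -1.36]
shift cm [39.48  6.71  0.07] turn [ 0.005  0.002 -0.453]
```

View pics/s38z.png

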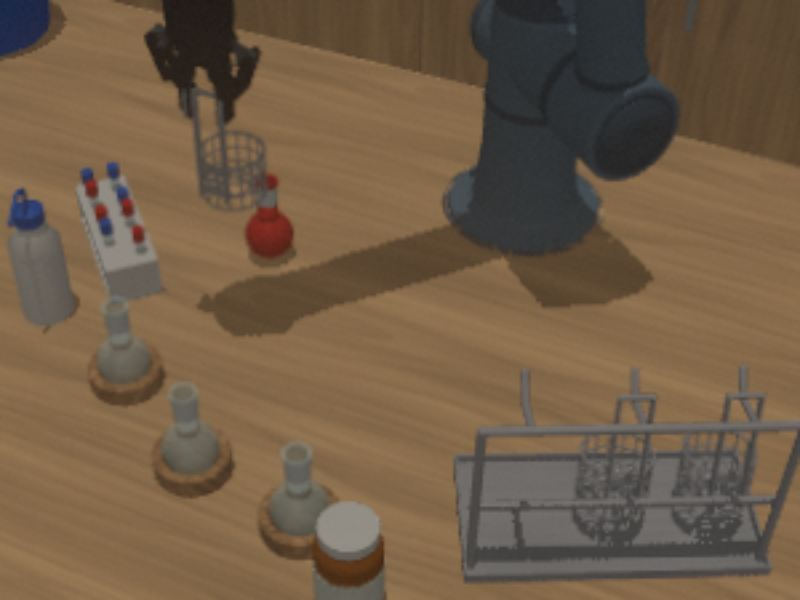

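{"name": "arm_command", "arguments": {
  "commands": [
    [0, 1.5, 0.3, 0, 0, 0, 0],
    [0, 6, 1, 0, 0.005, 0, -0.06],
    [0, 12, 2, 0, 0.005, 0, -0.13],
    [0, 18, 3, 0, 0.005, 0, -0.2],
    [0, 24, 4, 0, 0.005, 0, -0.27],
    [0, 30, 5, 0, 0.005, 0, -0.34],
    [0, 35.5, 6, 0, 0.005, 0, -0.4],
    [0, 39.5, 6.7, 0, 0.005, 0, -0.45],
    [0, 39.5, 6.7, 0, 0.005, 0, -0.453],
    [0, 39.5, 6.7, 2, 0.005, 0, -0.453]
  ]
}}

```text
time: 47.42
position: [0.4649, 0.1377, 0.2905]
tool_rot: [-3.141, 0.002, 2.027]
ft_force: [0.0, 0.7, -1.1]
grip_width: 0.0365
```

Run:
```python
from h import *
w=shot('wrist'); w=shot('wrist','w39.png')
sx=np.array([.898,.439]); h=np.array([.564,.1852])
y=2.026; plan([*(h-.11*sx),.215],y)
print(proj(w,[*h,.21]),proj(w,[*(h-.02*sx),.23]))
```

```text
t 47.52 at [0.4629 0.1367 0.288 ] rot [-3.135  0.     2.025] grip 0.0362 F [-0.06  0.59 -0.74]
shift cm [-0.08  0.27  7.29] turn [-0.007  0.    -0.001]
(np.float64(277.2906150583265), np.float64(354.90342421712853)) (np.float64(277.0757679256684), np.float64(350.8943925346306))
```

View pics/w39.png

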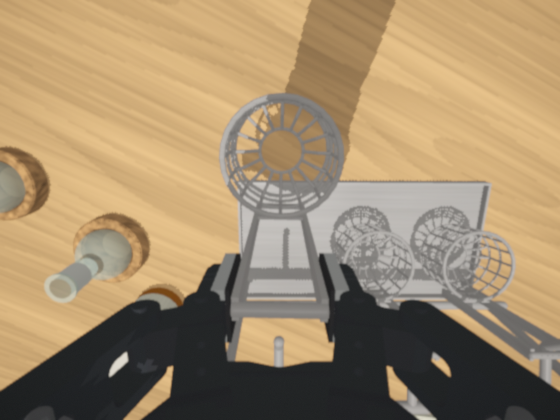

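{"name": "arm_command", "arguments": {
  "commands": [
    [0, 0, 0.3, 3.5, 0, 0, 0],
    [0, 0, 0.3, 6.3, 0, 0, 0],
    [0, 0, 0.3, 7.2, 0, 0, 0],
    [0, 0, 0.3, 7.2, 0, 0, 0],
    [0, 0, 2, 7.2, 0, 0, 0],
    [0, 0, 5, 7.2, 0, 0, 0],
    [0, 0, 8, 7.2, 0, 0, 0],
    [0, 0, 10.3, 7.2, 0, 0, 0],
    [0, 0, 11.3, 7.2, 0, 0, 0],
    [0, 0, 11.3, 7.2, 0, 0, 0]
  ]
}}

```text
time: 48.78
position: [0.5645, 0.1861, 0.2159]
tool_rot: [-3.136, 0.0, 2.025]
ft_force: [-1.0, 0.8, -0.8]
grip_width: 0.0362
```

Run:
```python
from h import *
w=shot('wrist'); w=shot('wrist','w40.png')
h=np.array([.564,.1852])
y=2.026; plan([*(h),.175],y)
```

```text
t 48.88 at [0.5635 0.1858 0.2157] rot [-3.135  0.     2.025] grip 0.0363 F [-0.58  0.01 -2.17]
shift cm [-0.08  0.05  4.07] turn [-0.007  0.    -0.001]
```

View pics/w40.png

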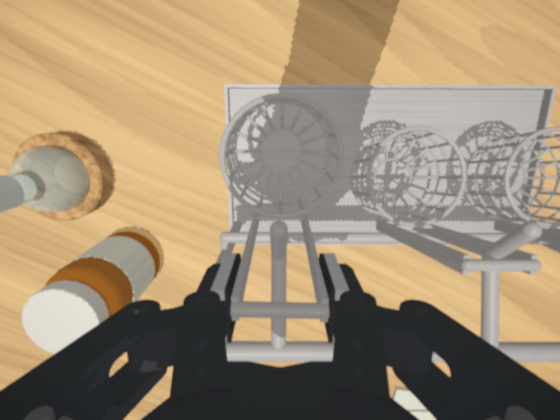

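Same geometry as hook 2 (tip at (279,230), bar at row 310). Lowering and tilting.

{"name": "arm_command", "arguments": {
  "commands": [
    [0, 0, 0, 1.5, 0, 0, 0],
    [0, 0, 0, 2.8, 0, 0, 0],
    [0, 0, 0, 3.5, 0, 0, 0],
    [0, 0, 0, 3.9, 0, 0, 0],
    [0, 0, 0.1, 4.1, 0, 0, 0],
    [0, 0, 0.35, 4.05, -0.08, 0, 0],
    [0, 0, 0.65, 4.0, -0.16, 0, 0],
    [0, 0, 0.65, 4.0, -0.16, 0, 0]
  ]
}}

```text
time: 49.88
position: [0.5683, 0.1883, 0.1762]
tool_rot: [2.988, 0.0, 2.025]
ft_force: [-0.1, -0.4, -0.6]
grip_width: 0.0366
```

Run:
```python
from h import *
w=shot('wrist','w41.png')
h=np.array([.564,.1852])
y=2.026; plan([*(h),.175],y)
```

```text
t 49.92 at [0.5686 0.1883 0.1762] rot [2.989 0.    2.025] grip 0.0361 F [ 1.14 -0.27 -1.56]
shift cm [-0.08 -0.56  0.03] turn [ 0.153  0.    -0.001]
```

View pics/w41.png

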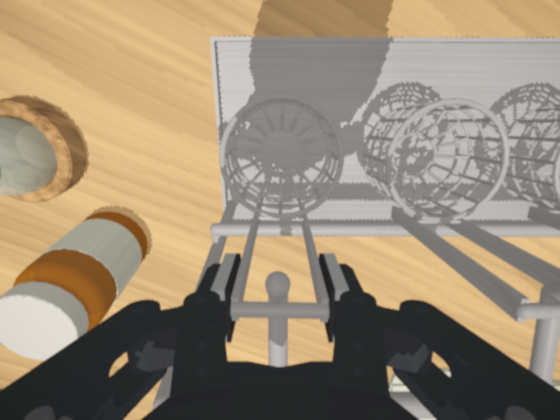

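{"name": "arm_command", "arguments": {
  "commands": [
    [0, 0, 0, 0.15, 0, 0, 0],
    [0, 0, 0, 0.15, 0, 0, 0],
    [50, 0, 0, 0.15, 0, 0, 0],
    [75, 0, 0, 0.15, 0, 0, 0],
    [75, 0, 0, 0.15, 0, 0, 0],
    [75, 0, 0, -2, 0, 0, 0],
    [75, 0, 0, -5, 0, 0, 0],
    [75, 0, 0, -9, 0.08, 0, 0],
    [75, 0, 0, -12, 0.15, 0, 0],
    [75, 0, 0, -12, 0.15, 0, 0]
  ]
}}

```text
time: 51.18
position: [0.5543, 0.1809, 0.2969]
tool_rot: [3.135, 0.001, 2.025]
ft_force: [0.7, -0.1, -0.1]
grip_width: 0.0639
```

{"name": "arm_command", "arguments": {
  "commands": [
    [75, 0, -4, -1, 0, 0, 0],
    [75, 0, -8, -3, 0, 0, 0],
    [75, 0, -12, -5, 0, 0, 0],
    [75, 0, -17, -7, 0, 0, 0],
    [75, 0, -17, -7, 0, 0, 0],
    [75, 0, -17, -7, 0, 0, 0]
  ]
}}

```text
time: 51.92
position: [0.4013, 0.1063, 0.3648]
tool_rot: [3.134, 0.001, 2.025]
ft_force: [0.0, -0.3, 0.4]
grip_width: 0.0643
```

Run:
```python
from h import *
w=shot('wrist','w42.png');s=shot('scene','s42.png');t=shot('top','t42.png')
print(r.read_state()['time'],r.read_state()['position'])
cv2.imwrite('pics/s42z.png',cv2.resize(s['image'][180:315,310:490,::-1],(800,600),interpolation=cv2.INTER_CUBIC))
cv2.imwrite('pics/s42y.png',cv2.resize(s['image'][150:315,130:350,::-1],(800,600)))
```

```text
52.075 [0.40157356 0.10643719 0.36446955]
```

View pics/w42.png

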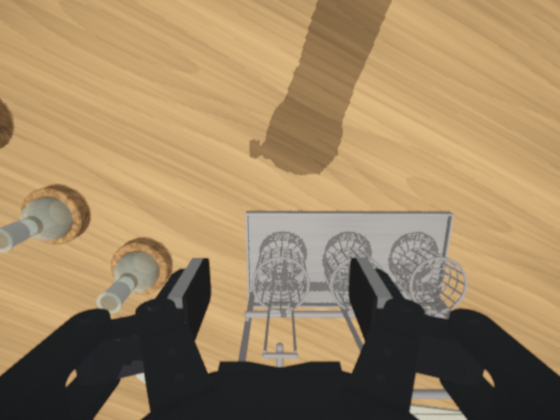

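View pics/s42z.png

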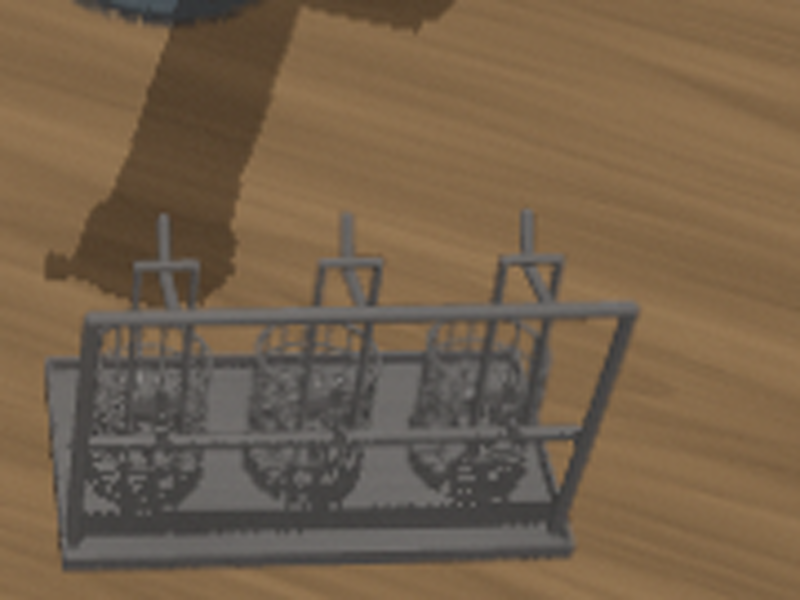

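View pics/s42y.png

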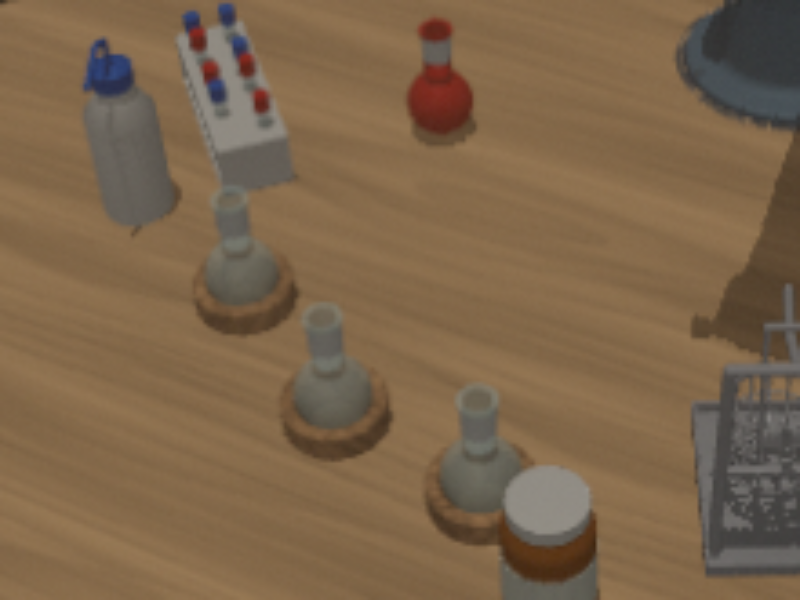

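View pics/t42.png

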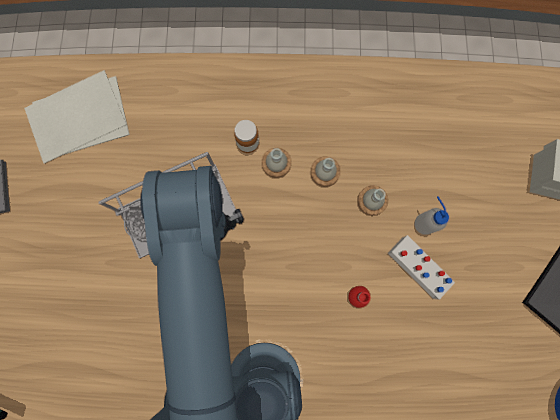

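Run:
```python
import cv2
t=cv2.imread('pics/t42.png');cv2.imwrite('pics/t42z.png',cv2.resize(t[140:225,250:400],(750,425),interpolation=cv2.INTER_CUBIC))
```

```text
(no output)
```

View pics/t42z.png

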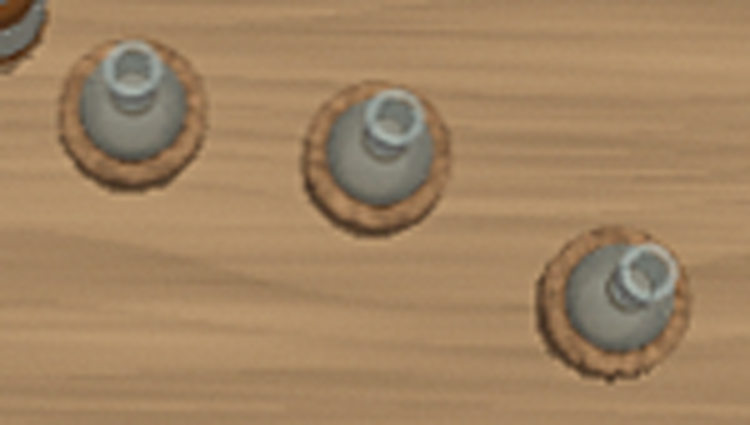

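Run:
```python
from h import *
import pickle
cs=pickle.load(open('c0.pkl','rb'));t=cs['top'];s=cs['scene']
T=lambda x,y:(250+x/5,140+y/5); S=lambda x,y:(130+x*.275,150+y*.275)
for a,b in [((133,69),(477,400)),((394,118),(322,318)),((648,272),(231,200))]:
    p,e=tri(t,T(*a),s,S(*b)); print(p.round(4),round(e,4))
print(r.read_state()['ft_force'].round(1))
print(r.job_done())
```

```text
[ 0.6539 -0.0256  0.121 ] 0.0009
[ 0.628  -0.177   0.1209] 0.0001
[ 0.5397 -0.3219  0.1216] 0.0027
[-0.8  0.   0.3]
the job is handed in; nothing more can be done
None
```

All three flasks were present. I drew each one straight up out of its basket and set it neck up in its own cork ring. I then hung the three empty baskets by their bails, one to a hook, with the bail side next to the rails. The job was handed in at about 52 s, with the arm clear of everything.

**Flasks:** the last pictures show each bulb centred in its ring. The flask mouths triangulate to 121–122 mm high against an expected 124 mm, within measuring error. They lie within about 2 mm of the ring centres.

**Baskets:** all three bars lie in their hooks, with the feet of the bails leaning toward the rest rail.

**Bystanders:** the two bottles, the tube rack and the red flask look unmoved, and I saw no ring get knocked aside.

**Small disagreements:** on hook 1, the bar first touched the tip-side slope with about 7 N and slid roughly 3 mm into the hook. Ring 1's flask touched down with up to about 6 N, slightly off-centre. No check failed.

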